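Strip the citrus press for washing

TASK

The bar is closing and the citrus press has to come apart for washing. First lift the white reaming cone off and stand it point-up on the dark draining mat; then turn the grey sieve under it anticlockwise, about a sixth of a turn by its upright collar, to free its lugs from the catches, lift it straight out and set it right way up on the mat beside the cone. Set both down gently, and leave the glass, the jigger and the muddler where they are.

Things in the scene. Friction and masses are not known exactly. Their poses are not given: they have to be found in the camera images.
- press: Electric citrus press, fixed to the worktop: aluminium motor base, black juice collector on top, 133 mm across, 95 mm high without cone and sieve. Origin: centre of its underside on the worktop; z up; a short black spout points along its -x, to 95 mm from the axis. The cone sits over the sieve and the sieve sits in the collector, all on its axis.
- press_rim (a point): Centre of the collector's flat rim, on the press's axis 95 mm above the worktop. Three black catches, 120 deg apart, stand on the rim 53 to 64 mm from the axis, 10.5 mm high; each is open on its anticlockwise side (seen from above) and closed by a stop on its clockwise side.
- press_spindle (a point): Top of the steel drive spindle, 10 mm thick, on the press's axis 148 mm above the worktop. It passes through the sieve's collar into the hollow cone. The cone clears it once raised 45 mm, the sieve once raised 65 mm.
- sieve: Grey round sieve, 100 mm across, 115 mm over its three lugs, 52 mm high, about 0.12 kg. Origin: centre of the underside of its 84 mm wide foot skirt; z up. In the press the origin is on the axis, 87 mm above the worktop; the skirt sits 8 mm deep in the collector with 2.5 mm play. The lugs (4 mm thick, 14 mm wide) lie under the catches with 2.5 mm play: it cannot be lifted before it is turned.
- sieve_collar (a point): Centre of the top of the sieve's grip, 52 mm above its origin: an oblong upright collar 30 mm tall round the spindle hole, 36 mm long along the sieve's x, 22 mm wide across two flats facing the sieve's +y and -y; the rest of the sieve is lower. Covered by the cone at first. Turned 35 to 80 deg anticlockwise (from above), with little effort, the sieve is free to lift; clockwise it meets stops.
- cone: White hollow reaming cone, 60 mm in diameter, 54 mm high, about 0.08 kg: a straight round band from 0 to 24 mm up, ribbed and tapering above. Origin: centre of its foot; z up towards the point. In the press the origin is on the axis, 109 mm above the worktop; the foot stands loosely on the sieve over a 5 mm high lip (2 mm play) and lifts straight up.
- mat: Dark blue-grey ribbed draining mat, 180 mm along its own x by 280 mm along its own y, 6 mm thick, fixed to the worktop. Origin: centre of its underside; z up. Room for cone and sieve side by side along its y.
- rocks_glass_1: Bystander: rocks glass with ice and a cherry, 92 mm across, 97 mm high, on a coaster at the right. Origin: centre of its foot.
- jigger: Bystander: copper double jigger, 43 mm across, 84 mm high, at the back on the right. Origin: centre of its foot.
- muddler: Bystander: dark wooden muddler, 210 mm long, 38 mm thick, lying at the right. Origin: below its middle on the worktop; its length is its y axis.
Not all that is in view belongs to the job. Of the things like the cone, leave any that is green or pink; of the rest the larger one is meant.

How it is judged:
By the outcome, as a careful person would: the job done as asked, in the order asked, and still so for the second after the job is handed in, with the robot touching nothing.
It also fails if it takes over 54 s, if anything falls off the work surface, if the arm or the gripper's body presses on something with over 40 N, if the wrist force passes 120 N, or if a joint passes its speed limit or range.

ROBOT

A 6-joint arm with a two-finger parallel gripper is mounted at the origin on a cart in front of the work surface, level with it; the furniture and walls round the work are solid. World frame = base frame: x ahead of the robot, y to its left, z up, the work surface at z = 0. Lengths are in mm, angles in degrees, forces in N, time in s.
With the tool pointing down it reaches from about 350 to 850 mm from the base axis. Payload 8.1 kg.
Tool frame: the origin (TCP) lies on the centre line of the jaws, within the pads' length; the fingertips stand 8 mm ahead of it and the grasp point (between the pads) lies 11 mm behind it; x points along the fingers, z is the direction in which the jaws open and shut, and the axes are right-handed (so a half turn about x gives the same grasp; the last joint's range is limited). The gripper opens to 85 mm and grips with 20 to 120 N. Pads are 22 mm wide; open, the fingers measure 114 mm over their backs; the gripper's body (76 mm by 85 mm) begins 54 mm behind the grasp point. The pads swing forward as they close: fully open they stand 13 mm farther back than shut.
Start: joints at [70.164, 7.471, 85.268, -0, 87.261, -4.893], TCP at [154.69, 579.721, 201.092] pointing down, gripper open.
Joint ranges: [-169.43, 169.43], [-51.17, 129.36], [1.28, 143.12], [-76.62, 256.62], [0, 156.53], [-152.29, 152.29]. Speed limits (degrees/s): [136.94, 136.94, 159.86, 180, 180, 180].

INTERFACE

Orientations are given as [roll, pitch, yaw] about the fixed x, y, z axes, in that order (R = Rz(yaw) Ry(pitch) Rx(roll)).
In Python, from bench import r, vision, order gives the robot as it stands. The module is installed in compiled form; this text tells all that it offers.
- The arm moves only by the shell command python3 -m jog 'ROWS' [FORCE]. ROWS is JSON, a list of rows, each a list of 3 entries, a list of its own where there are three numbers: the shift along the world's x, y, z in m, then the turn, a rotation vector about the world's x, y, z in rad, then the opening, from -1 (shut) to 1 (fully open). A call has 1 to 5 rows; each row is the pose to reach, as a shift and turn from the pose commanded when the call began; what a row does not reach only later rows make up. A row lasts 1/12 s, in which the tool goes at most 41.7 mm and 7.16 degrees, less where a joint would pass 70% of its speed; a pose out of reach is approached as far as the arm can. A call with a gripper value outside its range is refused whole. The fingers move at their own pace and stop on an object; FORCE is the grip in N (left out, the last holds). Time passes only in rows, so rows that repeat a pose let the fingers close. It gives the time, the measured TCP pose, the force and the opening at its end, in the units of the state.
- r.sense(): the state, without advancing time (a new reading comes with each control period).
- vision.snapshot(name): name is "side" or "top" or "wrist"; returns the picture (420x560x3 uint8, red, green, blue); there is no depth.
- vision.camera_model(name): a dict with "fov_y" (degrees; the focal length in pixels is half the picture's height over the tangent of half this angle, whatever the lens; pixels are square), "cx", "cy" (the principal point, pixels), "D" ([k1, k2, p1, p2, k3] as OpenCV has them; the pictures are not rectified), "world_to_cam" (4x4, takes a point from world to camera coordinates). Camera axes: x right, y down, z forward; pixel columns grow to the right and rows downward; lengths in mm; the calibration is good to about 2 mm. A picture is of the moment at which its call begins: read the wrist's pose just before it. camera_model takes no time and is no camera call; for the wrist camera it gives the pose at the moment of the call.
- order.hand_in(): hands the job in, once; it reports no verdict.
The state is a dict: "time": time; "joint_pos": joint angles; "qd": joint speeds; "joint_efforts": joint torques, N m; "tool_pos": TCP position; "tcp_rot": TCP orientation; "ft_force": force on the tool from outside, world axes, zero at the start; "wrist_torque": the same for the moment, N m; "finger_gap": finger opening in mm.
Only numpy, scipy, OpenCV 4.12 (cv2) and the standard library are available. Lean on these libraries where they do the work, as an engineer would, in place of code of your own. Each camera call takes 0.05 s, during which the arm holds its last target.

## Working session

There is one attempt and no reset: what is moved stays moved. The work goes in short steps, Python scripts to look and compute and a shell command to move; the robot and the scene stay as the last step left them, time stands still between calls to the robot, and variables do not carry over. Pictures are saved under pics/ and viewed, and the job is handed in when it is done.

```bash
mkdir -p pics; ls; python3 - <<'E'
from bench import r, vision, order
import cv2
s=r.sense(); print({k:s[k] for k in("time","tool_pos","tcp_rot","finger_gap","ft_force")})
for n in("top","side"):
    im=vision.snapshot(n); cv2.imwrite(f"pics/{n}0.png",im[:,:,::-1]); 
    c=vision.camera_model(n); print(n,c)
E
```

```text
pics
{'time': 0.0, 'tool_pos': array([154.47078209, 579.14518463, 200.04076212]), 'tcp_rot': array([ 174.70926917,   89.89472035, -110.23236511]), 'finger_gap': 85.39058427840163, 'ft_force': array([-0.47188046, -0.61093096,  0.32379449])}
top {'fov_y': 47.746238146338214, 'cx': 283.0678571400453, 'cy': 205.49291239493445, 'D': array([-0.16924957,  0.        ,  0.        ,  0.        ,  0.        ]), 'world_to_cam': array([[-5.91542886e-03, -9.99982467e-01,  2.71503481e-04,
        -1.11365326e+02],
       [-9.97743679e-01,  5.88402677e-03, -6.68799591e-02,
         5.56313211e+02],
       [ 6.68771889e-02, -6.66514522e-04, -9.97760992e-01,
         1.51905107e+03],
       [ 0.00000000e+00,  0.00000000e+00,  0.00000000e+00,
         1.00000000e+00]])}
side {'fov_y': 55.19811640368684, 'cx': 283.93146732637393, 'cy': 207.31652432570843, 'D': array([-0.04863499,  0.        ,  0.        ,  0.        ,  0.        ]), 'world_to_cam': array([[-9.45591896e-01, -3.25300255e-01, -5.97573481e-03,
         4.72437831e+02],
       [-2.62267594e-01,  7.72978804e-01, -5.77684584e-01,
         3.09005875e+02],
       [ 1.92540059e-01, -5.44686619e-01, -8.16238208e-01,
         1.06705620e+03],
       [ 0.00000000e+00,  0.00000000e+00,  0.00000000e+00,
         1.00000000e+00]])}
```

View pics/top0.png

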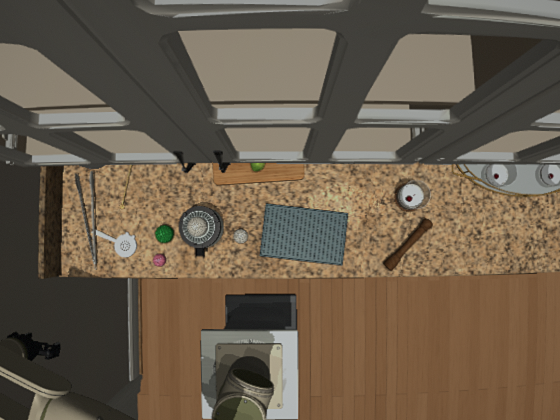

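View pics/side0.png

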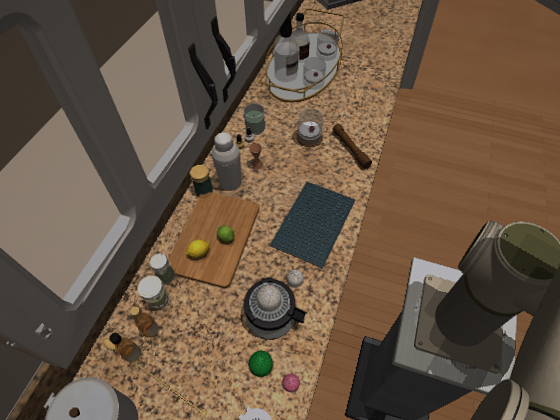

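The top view shows the press at about (200,227), the mat at about (304,234), and a small white decoy at (240,236). The green and pink decoys are to the left. The side view shows the press at about (270,305). Next I'll measure them.

```bash
cat > h.py <<'E'
import numpy as np, cv2
from bench import r, vision, order
def K(c):
    f=210/np.tan(np.radians(c["fov_y"]/2)); return np.array([[f,0,c["cx"]],[0,f,c["cy"]],[0,0,1.]])
def ray(c,uv):
    p=cv2.undistortPoints(np.array([[uv]],float),K(c),c["D"])[0,0]
    T=c["world_to_cam"];R=T[:3,:3];o=-R.T@T[:3,3];d=R.T@np.array([p[0],p[1],1]);return o,d/np.linalg.norm(d)
def onz(c,uv,z):
    o,d=ray(c,uv);return o+d*(z-o[2])/d[2]
def proj(c,P):
    T=c["world_to_cam"];return cv2.projectPoints(np.array(P,float).reshape(-1,1,3),cv2.Rodrigues(T[:3,:3])[0],T[:3,3],K(c),c["D"])[0][:,0]
def two(c1,u1,c2,u2):
    o1,d1=ray(c1,u1);o2,d2=ray(c2,u2);A=np.array([d1,-d2]).T
    t=np.linalg.lstsq(A,o2-o1,rcond=None)[0];a=o1+d1*t[0];b=o2+d2*t[1];return (a+b)/2,np.linalg.norm(a-b)
def crop(im,x,y,w,h,k,name):
    cv2.imwrite("pics/"+name,cv2.resize(im[y:y+h,x:x+w,::-1],None,fx=k,fy=k,interpolation=cv2.INTER_CUBIC))
E
python3 - <<'E'
from h import *
a=cv2.imread("pics/top0.png")[:,:,::-1];b=cv2.imread("pics/side0.png")[:,:,::-1]
crop(a,140,180,130,95,6,"top0z.png");crop(b,220,250,130,95,6,"side0z.png")
c=vision.camera_model("top");s=vision.camera_model("side")
print("press rough",onz(c,(200,227),120),two(c,(200,227),s,(269,295)))
# mat
hsv=cv2.cvtColor(a,cv2.COLOR_RGB2HSV);print(hsv[234,304],hsv[225,290])
m=cv2.inRange(hsv,(85,40,30),(115,255,160));m[:195]=0;m[275:]=0;m[:,:250]=0;m[:,360:]=0
m=cv2.morphologyEx(m,cv2.MORPH_CLOSE,np.ones((7,7)))
q=max(cv2.findContours(m,0,2)[0],key=cv2.contourArea);box=cv2.boxPoints(cv2.minAreaRect(q));print(box)
w=np.array([onz(c,p,6) for p in box]);print(w.round(1),w.mean(0),[np.linalg.norm(w[i]-w[i-1]).round(1) for i in range(4)])
for n in [(412,197),(408,244),(240,236)]: print(n,onz(c,n,20))
E
```

```text
press rough [484.9355539  137.84759404 120.        ] (array([487.39621639, 137.74229667, 124.9123986 ]), np.float64(5.346638793746051))
[92 43 78] [ 88  31 114]
[[259.62045 254.95622]
 [265.59854 203.14598]
 [347.546   212.60146]
 [341.5679  264.41168]]
[[ 395.7  -37.5    6. ]
 [ 564.5  -57.6    6. ]
 [ 531.9 -325.7    6. ]
 [ 363.  -304.1    6. ]] [ 463.79601147 -181.19627123    6.        ] [np.float64(268.6), np.float64(170.0), np.float64(270.0), np.float64(170.3)]
(412, 197) [ 581.01282578 -538.2600311    20.        ]
(408, 244) [ 427.20772846 -521.59546349   20.        ]
(240, 236) [457.59883498  25.069487    20.        ]
```

View pics/top0z.png

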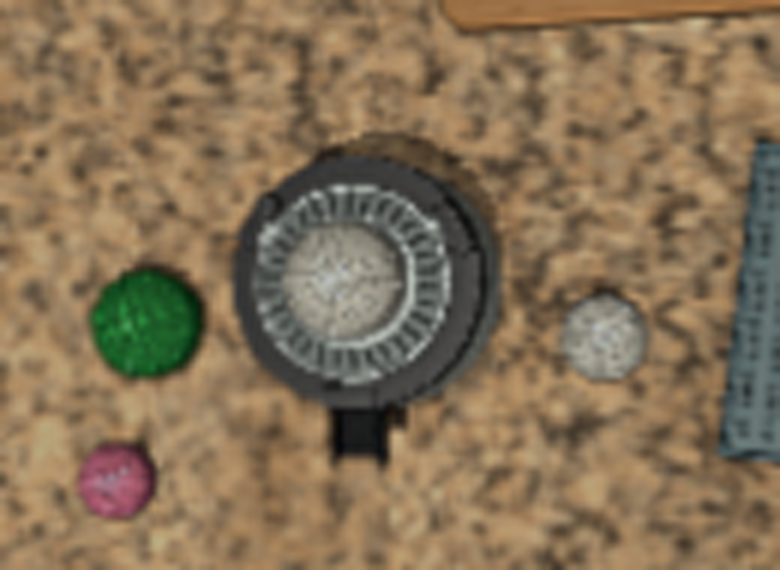

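View pics/side0z.png

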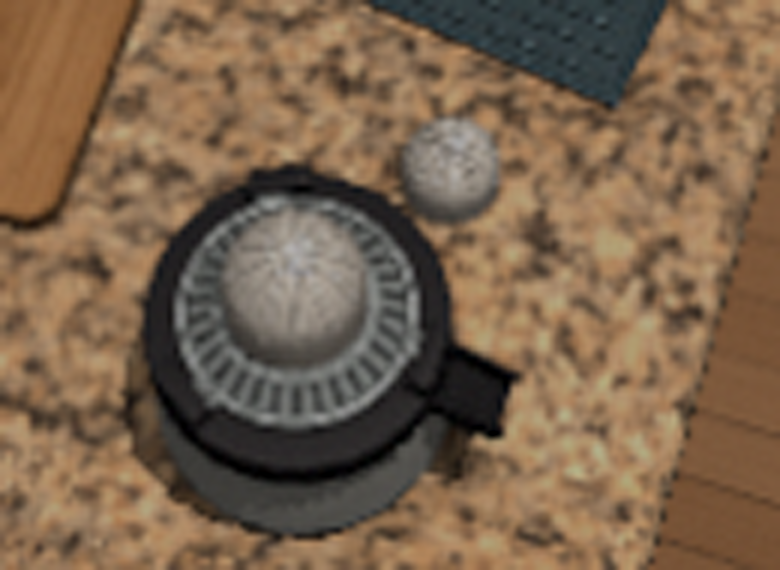

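```bash
python3 - <<'E'
from h import *
c=vision.camera_model("top");s=vision.camera_model("side")
print("tip",two(c,(195.8,227.2),s,(269.5,292.5)))
print("ring",two(c,(198.7,227.1),s,(269.7,301.7)), onz(c,(198.7,227.1),105),onz(s,(269.7,301.7),105))
print("rim edges",[onz(c,(140+x/6,180+y/6),95).round(1) for x,y in[(236,283),(483,283),(358,155),(358,407)]])
print("spout",onz(c,(140+358/6,180+462/6),80))
s=r.sense();print(s["tool_pos"],s["tcp_rot"],vision.camera_model("wrist"))
E
```

```text
tip (array([484.41098169, 144.17702191, 156.88930261]), np.float64(1.775988819479399))
ring (array([485.74527209, 145.33544296, 101.4691942 ]), np.float64(1.4299883607481985)) [484.97794922 144.50811557 105.        ] [485.83208885 146.80815716 105.        ]
rim edges [array([485.2, 207. ,  95. ]), array([484.8,  78.5,  95. ]), array([551. , 143.6,  95. ]), array([421.3, 143.2,  95. ])]
spout [392.46189467 145.80791037  80.        ]
[154.50573    579.2123901  200.17103227] [ 174.40416481   89.90665593 -110.53929086] {'fov_y': 62.594937927341334, 'cx': 275.91508014471646, 'cy': 209.76930353128898, 'D': array([-0.00334465,  0.        ,  0.        ,  0.        ,  0.        ]), 'world_to_cam': array([[ 2.57062868e-01,  9.66392085e-01, -2.24043148e-03,
        -5.98533462e+02],
       [ 9.29656486e-01, -2.46656622e-01,  2.73677416e-01,
        -3.57241580e+01],
       [ 2.63927072e-01, -7.24351332e-02, -9.61818929e-01,
         3.79837467e+02],
       [ 0.00000000e+00,  0.00000000e+00,  0.00000000e+00,
         1.00000000e+00]])}
```

```bash
cat >> h.py <<'E'
from scipy.spatial.transform import Rotation as Ro
def st():
    s=r.sense();R=Ro.from_euler("xyz",s["tcp_rot"],degrees=True).as_matrix()
    z=R[:,2]
    print("t",round(s["time"],2),"tcp",np.round(s["tool_pos"],1),"x",R[:,0].round(3),"jaw deg",round(np.degrees(np.arctan2(z[1],z[0])),2),"gap",round(s["finger_gap"],1),"F",np.round(s["ft_force"],1),"q",np.round(s["joint_pos"],1))
    return s,R
E
python3 - <<'E'
from h import *
st();T=vision.camera_model("wrist")["world_to_cam"];print(-T[:3,:3].T@T[:3,3])
E
```

```text
t 0.1 tcp [154.5 579.2 200.2] x [-0.001 -0.002 -1.   ] jaw deg 75.06 gap 85.3 F [ 0.6 -0.2 -0.2] q [70.2  7.5 85.3  0.  87.3 -4.9]
[ 86.8225333  597.1199779  373.77078755]
```

```bash
python3 -m jog '[[[0.02,-0.02,0.03],[0,0,0],1],[[0.045,-0.05,0.05],[0,0,0],1],[[0.07,-0.08,0.06],[0,0,0],1],[[0.095,-0.11,0.07],[0,0,0],1],[[0.12,-0.14,0.08],[0,0,0],1]]' 25
python3 -m jog '[[[0.025,-0.033,0],[0,0,0],1],[[0.05,-0.066,0],[0,0,0],1],[[0.075,-0.099,0],[0,0,0],1],[[0.1,-0.132,0],[0,0,0],1],[[0.12,-0.16,0],[0,0,0],1]]'
python3 -m jog '[[[0.025,-0.033,0],[0,0,0],1],[[0.05,-0.066,0],[0,0,0],1],[[0.07,-0.1,0],[0,0,0],1],[[0.091,-0.135,0],[0,0,0],1],[[0.091,-0.135,0],[0,0,0],1]]'
python3 - <<'E'
from h import *
st();c=vision.camera_model("wrist");im=vision.snapshot("wrist");cv2.imwrite("pics/w1.png",im[:,:,::-1]);st()
print(proj(c,[[485.5,144.5,109],[485.5,144.5,163]]))
E
```

```text
time: 0.52
tool_pos: [275.3, 438.2, 281.4]
tcp_rot: [-157.9, 90.0, -82.8]
ft_force: [1.2, 0.3, 0.2]
finger_gap: 85.5
time: 0.93
tool_pos: [395.7, 277.3, 280.8]
tcp_rot: [-163.5, 90.0, -88.4]
ft_force: [0.1, 0.3, -0.1]
finger_gap: 85.5
time: 1.35
tool_pos: [488.1, 138.5, 280.2]
tcp_rot: [-167.6, 89.8, -92.9]
ft_force: [0.5, 0.9, 0.2]
finger_gap: 85.1
t 1.35 tcp [488.1 138.5 280.2] x [-0.    -0.003 -1.   ] jaw deg 74.7 gap 85.1 F [0.5 0.9 0.2] q [ 10.2  -8.   92.5  -0.2  95.5 -64.5]
t 1.4 tcp [486.8 141.3 280.3] x [-0.001 -0.001 -1.   ] jaw deg 74.73 gap 85.3 F [-0.   1.2  0.2] q [ 10.4  -8.1  92.6  -0.   95.6 -64.3]
[[281.95701213 179.05381469]
 [282.79375408 190.88574558]]
```

View pics/w1.png

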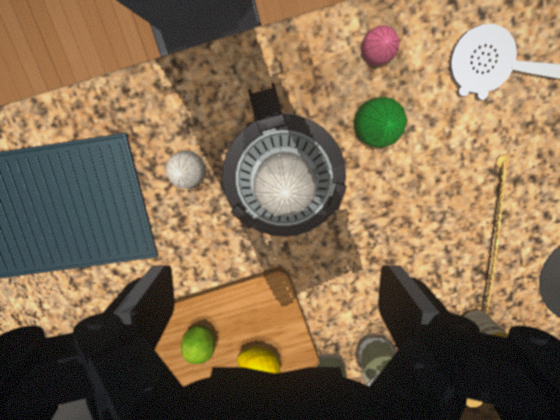

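```bash
python3 - <<'E'
from h import *
st();c=vision.camera_model("wrist");im=vision.snapshot("wrist");cv2.imwrite("pics/w2.png",im[:,:,::-1]);st()
crop(im,210,70,150,180-10,4,"w2z.png")
np.save("w2c.npy",c,allow_pickle=True)
hsv=cv2.cvtColor(im,cv2.COLOR_RGB2HSV)
# collector black
m=cv2.inRange(hsv,(0,0,0),(180,255,75));m[:, :205]=0;m[:,360:]=0;m[:112]=0;m[250:]=0
q=max(cv2.findContours(m,0,2)[0],key=cv2.contourArea);e=cv2.fitEllipse(cv2.convexHull(q));print("black",e)
print(proj(c,[[485.5,144.5,109],[485.5,144.5,163]]))
print([onz(c,e[0],z) for z in(85,95)])
print([onz(c,p,6) for p in [(128,136),(157,256)]])
E
```

```text
t 1.4 tcp [486.8 141.3 280.3] x [-0.001 -0.001 -1.   ] jaw deg 74.73 gap 85.3 F [-0.   1.2  0.2] q [ 10.4  -8.1  92.6  -0.   95.6 -64.3]
t 1.45 tcp [486.  143.2 280.4] x [-0.001 -0.    -1.   ] jaw deg 74.84 gap 85.1 F [-0.6  0.4  0.4] q [ 10.6  -8.1  92.6   0.   95.6 -64.2]
black ((276.8573913574219, 177.78713989257812), (117.57901763916016, 131.8599090576172), 110.31544494628906)
[[279.40166479 181.24854328]
 [279.8918253  193.34533742]]
[array([485.70994778, 141.78786406,  85.        ]), array([483.91042918, 142.26833167,  95.        ])]
[array([398.20908343, -30.73944949,   6.        ]), array([563.06600527, -53.36203818,   6.        ])]
```

View pics/w2z.png

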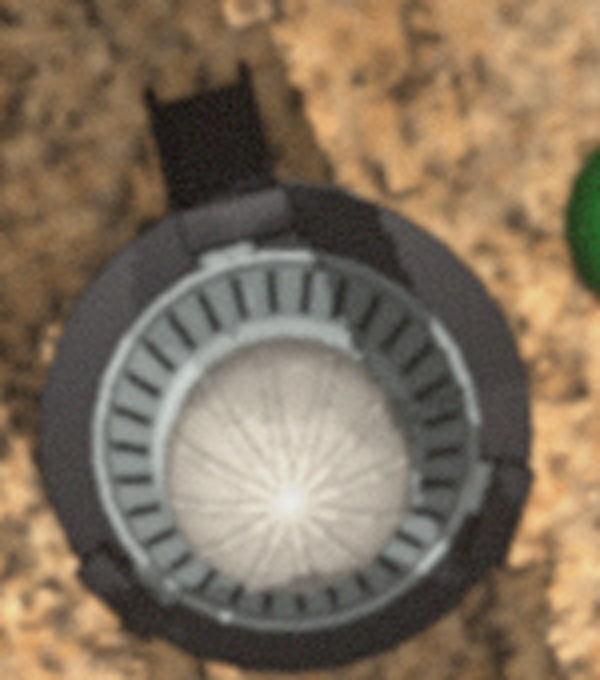

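```bash
python3 - <<'E'
from h import *
c=np.load("w2c.npy",allow_pickle=True).item()
print(onz(c,(282,195),163),onz(c,(281.75,180),107),onz(c,(210+286/4,70+425/4),95))
st()
E
```

```text
[487.3958278  145.87876433 163.        ] [485.26327994 147.05839467 107.        ] [483.61067032 147.40660914  95.        ]
t 1.45 tcp [486.  143.2 280.4] x [-0.001 -0.    -1.   ] jaw deg 74.84 gap 85.1 F [-0.6  0.4  0.4] q [ 10.6  -8.1  92.6   0.   95.6 -64.2]
```

```bash
python3 -m jog '[[[0.0005,0.0015,-0.035],[0,0,0],1],[[0.0005,0.0015,-0.07],[0,0,0],1],[[0.0005,0.0015,-0.1],[0,0,0],1],[[0.0005,0.0015,-0.105],[0,0,0],1],[[0.0005,0.0015,-0.105],[0,0,0],1]]'
python3 - <<'E'
from h import *
st();c=vision.camera_model("wrist");im=vision.snapshot("wrist");cv2.imwrite("pics/w3.png",im[:,:,::-1])
s=vision.snapshot("side");crop(s,180,200,180,135,4,"s3.png");st()
E
```

```text
time: 1.87
tool_pos: [483.7, 147.0, 173.7]
tcp_rot: [112.8, 89.7, -172.0]
ft_force: [0.3, 1.2, 0.2]
finger_gap: 85.4
t 1.87 tcp [483.7 147.  173.7] x [-0.005 -0.001 -1.   ] jaw deg 75.15 gap 85.4 F [0.3 1.2 0.2] q [ 11.1  -6.1 101.8   0.   84.6 -64.1]
t 1.97 tcp [486.6 147.2 177.9] x [ 0.002  0.    -1.   ] jaw deg 75.13 gap 84.9 F [0.1 0.2 1. ] q [ 11.   -6.3 101.5   0.   84.6 -64.1]
```

View pics/w3.png

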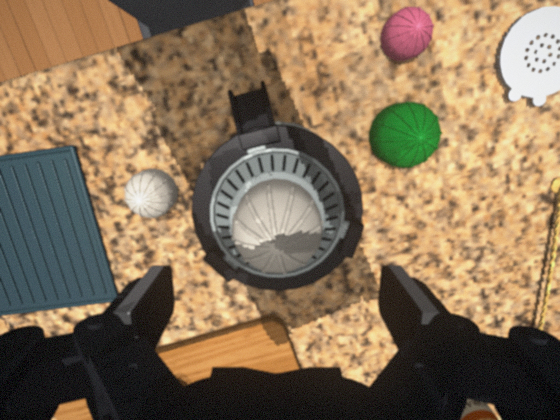

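View pics/s3.png

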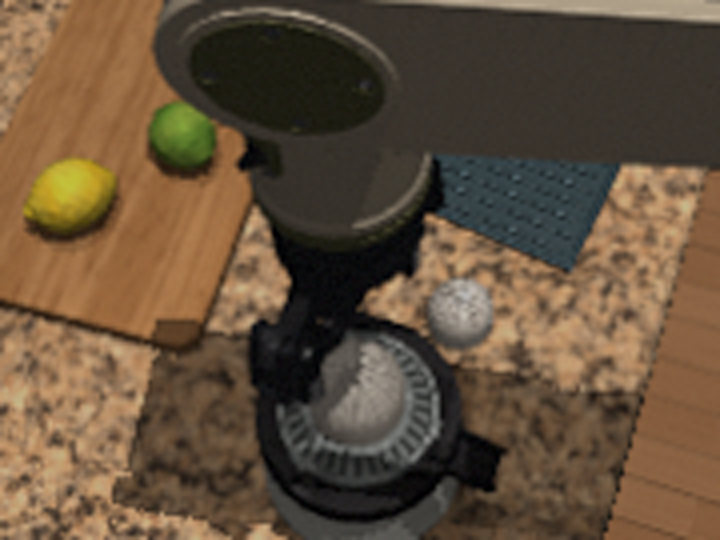

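The fingers straddle the cone: they sit at x≈160 and 395 in the wrist view, and the cone is at x≈278. Now I'll descend and grip.

```bash
python3 -m jog '[[[0,0,-0.02],[0,0,0],1],[[0,0,-0.035],[0,0,0],1],[[0,0,-0.045],[0,0,0],1],[[0,0,-0.052],[0,0,0],1],[[0,0,-0.054],[0,0,0],1]]'
python3 -m jog '[[[0,0,0],[0,0,0],0.6],[[0,0,0],[0,0,0],0.3],[[0,0,0],[0,0,0],0.2],[[0,0,0],[0,0,0],0.1],[[0,0,0],[0,0,0],-0.2]]' 25
python3 -m jog '[[[0,0,0],[0,0,0],-1],[[0,0,0],[0,0,0],-1],[[0,0,0],[0,0,0],-1],[[0,0,0],[0,0,0],-1]]' 25
python3 - <<'E'
from h import *
st()
E
```

```text
time: 2.38
tool_pos: [486.4, 146.4, 122.4]
tcp_rot: [-58.3, 90.0, 16.8]
ft_force: [-0.4, -0.0, -0.0]
finger_gap: 85.2
time: 2.8
tool_pos: [486.6, 146.3, 122.7]
tcp_rot: [-63.9, 89.9, 11.2]
ft_force: [0.0, -0.7, -0.4]
finger_gap: 35.9
time: 3.13
tool_pos: [486.3, 146.3, 122.2]
tcp_rot: [-50.0, 90.0, 25.0]
ft_force: [0.0, 0.1, -0.2]
finger_gap: 10.2
t 3.13 tcp [486.3 146.3 122.2] x [ 0.  0. -1.] jaw deg 75.05 gap 10.2 F [ 0.   0.1 -0.2] q [ 11.   -3.9 105.3   0.   78.7 -64.1]
```

```bash
python3 - <<'E'
from h import *
c=vision.camera_model("wrist");im=vision.snapshot("wrist");cv2.imwrite("pics/w4.png",im[:,:,::-1])
s=vision.snapshot("side");crop(s,200,200,160,135,4,"s4.png");st()
E
```

```text
t 3.23 tcp [486.3 146.3 122.2] x [ 0.  0. -1.] jaw deg 75.06 gap 10.0 F [0.2 0.2 1.7] q [ 11.   -3.9 105.3   0.   78.7 -64.1]
```

View pics/w4.png

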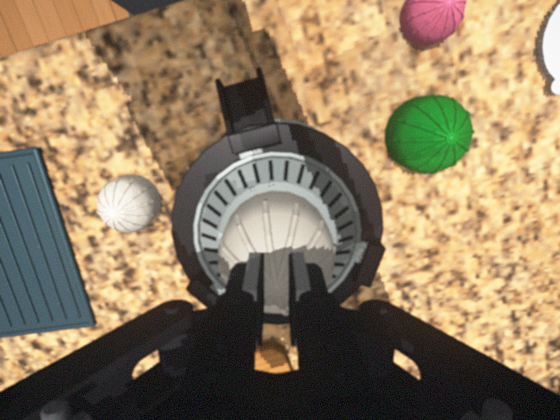

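View pics/s4.png

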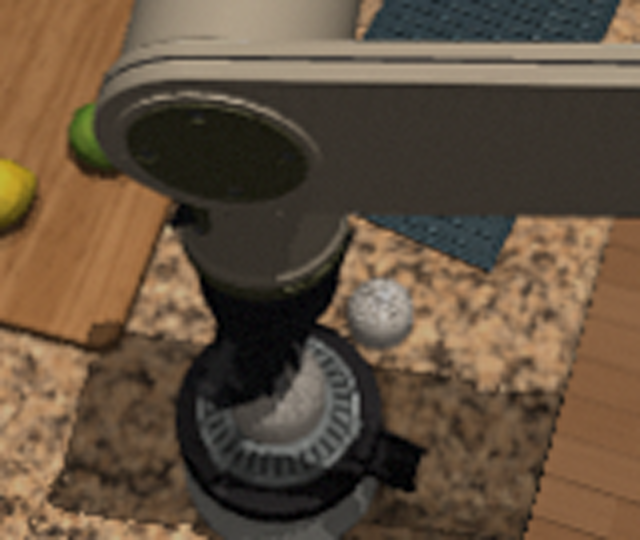

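```bash
python3 - <<'E'
from h import *
s,R=st();c=vision.camera_model("wrist");d=vision.camera_model("side");t=vision.camera_model("top")
p=s["tool_pos"];P=[p+R[:,0]*k for k in(-11,0,8)]
print(proj(c,P),proj(d,P),proj(t,P))
print(proj(c,[[486,146,95],[486,146,109],[486,146,163]]))
T=c["world_to_cam"];print(-T[:3,:3].T@T[:3,3])
E
```

```text
t 3.23 tcp [486.3 146.3 122.2] x [ 0.  0. -1.] jaw deg 75.06 gap 10.0 F [0.2 0.2 1.7] q [ 11.   -3.9 105.3   0.   78.7 -64.1]
[[276.7890642  254.66311869]
 [276.75085446 246.52461294]
 [276.72568236 241.16335288]] [[269.19959621 296.98625716]
 [269.3617341  298.7519396 ]
 [269.47779942 300.01559254]] [[196.47573554 226.46927507]
 [197.13194581 226.55206962]
 [197.60300154 226.61148935]]
[[276.15382126 229.57778324]
 [276.15949518 237.58331658]
 [276.19110426 282.20257235]]
[418.46444864 163.90141462 295.81858775]
```

The gap closed to 10 mm, so the fingers are around the cone's tip. They appear to be about 40 mm higher than the reported TCP implies. I'll open, rise and check where the fingertips really are.

```bash
python3 -m jog '[[[0,0,0],[0,0,0],0],[[0,0,0],[0,0,0],0],[[0,0,0.03],[0,0,0],-0.2],[[0,0,0.06],[0,0,0],-0.5],[[0,0,0.08],[0,0,0],-1]]' 25
python3 -m jog '[[[0,0,0],[0,0,0],-1],[[0,0,0],[0,0,0],-1],[[0,0,0],[0,0,0],-1]]' 25
python3 - <<'E'
from h import *
s,R=st();c=vision.camera_model("wrist");im=vision.snapshot("wrist");cv2.imwrite("pics/w5.png",im[:,:,::-1])
d=vision.camera_model("side");i=vision.snapshot("side");crop(i,200,190,160,135,4,"s5.png");s,R=st()
p=s["tool_pos"];P=[p+R[:,0]*k for k in(-50,-11,0,8)]
print(proj(c,P),(proj(d,P)-[200,190])*4)
E
```

```text
time: 3.65
tool_pos: [486.6, 146.3, 204.4]
tcp_rot: [-65.3, 89.9, 9.7]
ft_force: [0.9, 0.4, 0.8]
finger_gap: 10.6
time: 3.9
tool_pos: [485.8, 146.2, 201.3]
tcp_rot: [116.1, 89.9, -168.9]
ft_force: [0.0, 0.2, -0.4]
finger_gap: 0.3
t 3.9 tcp [485.8 146.2 201.3] x [-0.001 -0.    -1.   ] jaw deg 75.06 gap 0.3 F [ 0.   0.2 -0.4] q [ 11.   -7.   99.7  -0.   87.3 -64.1]
t 4.0 tcp [485.3 146.  200.4] x [-0.003 -0.001 -1.   ] jaw deg 75.05 gap 0.4 F [-0.5  0.1 -0.2] q [ 10.9  -6.9  99.8  -0.   87.3 -64.1]
[[276.47374522 291.51509829]
 [276.34026057 253.10009369]
 [276.31228675 245.05045034]
 [276.29385084 239.74556024]] [[270.65350225 343.70200049]
 [273.54715114 373.80061076]
 [274.32705669 381.90718167]
 [274.88474809 387.70250688]]
```

View pics/w5.png

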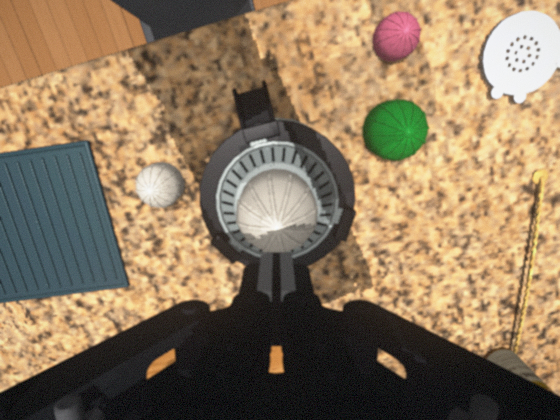

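View pics/s5.png

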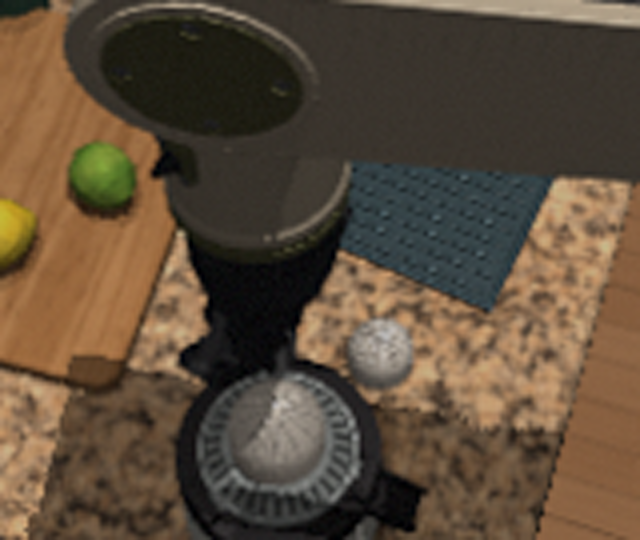

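```bash
python3 - <<'E'
from h import *
s,R=st();c=vision.camera_model("wrist");d=vision.camera_model("side")
p=s["tool_pos"];T=c["world_to_cam"];n=(-T[:3,:3].T@T[:3,3])-p;n[2]=0;n/=np.linalg.norm(n)
for k in(10,0,-10,-20,-30,-40): print(k,proj(c,[p-[0,0,-k*-1]*1 if 0 else p+R[:,0]*k+n*w for w in(0,6,11)])[:,1].round(),((proj(d,[p+R[:,0]*k])[0]-[200,190])*4).round())
im=cv2.imread("pics/w5.png")[:,:,::-1];crop(im,220,220,120,100,6,"w5z.png")
E
```

```text
t 4.0 tcp [485.3 146.  200.4] x [-0.003 -0.001 -1.   ] jaw deg 75.05 gap 0.4 F [-0.5  0.1 -0.2] q [ 10.9  -6.9  99.8  -0.   87.3 -64.1]
10 [240. 230. 221.] [275. 389.]
0 [247. 236. 227.] [274. 382.]
-10 [254. 243. 234.] [274. 375.]
-20 [262. 251. 241.] [273. 367.]
-30 [271. 259. 249.] [272. 359.]
-40 [282. 269. 258.] [271. 352.]
```

View pics/w5z.png

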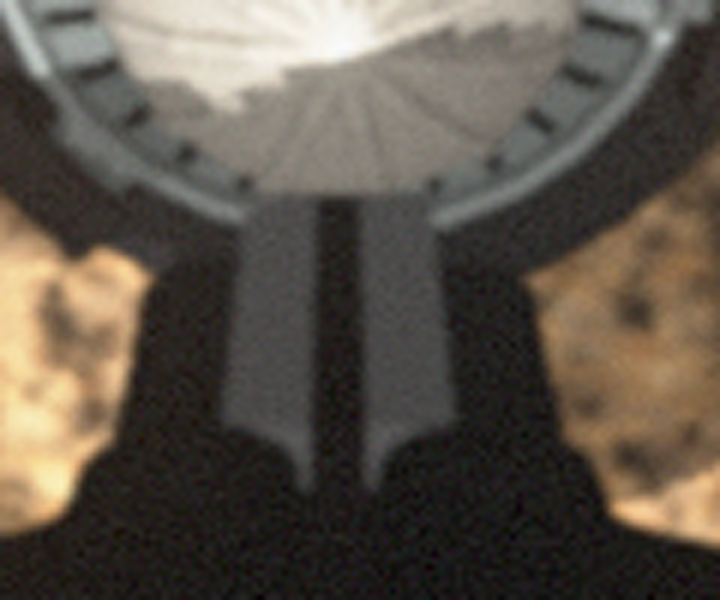

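The tips show at crop (283,360) in the side view and y≈252 in the wrist view. Both put the closed fingertips about 31 mm behind (above) the reported TCP, not 8 mm ahead of it. Fully open they are about 44 mm above. Lateral position agrees. I'll plan with tip z = TCP + 31 shut, and roughly + 37 at 60 mm open.

```bash
python3 -m jog '[[[0,0,0],[0,0,0],1],[[0,0,0],[0,0,0],1],[[0,0,0],[0,0,0],1],[[0,0,0],[0,0,0],1],[[0.0,0,0],[0,0,0],1]]'
python3 -m jog '[[[0,0,-0.02],[0,0,0],1],[[0,0,-0.045],[0,0,0],1],[[0,0,-0.065],[0,0,0],1],[[0,0,-0.08],[0,0,0],1],[[0,0,-0.09],[0,0,0],1]]'
python3 -m jog '[[[0,0,-0.008],[0,0,0],1],[[0,0,-0.015],[0,0,0],1],[[0,0,-0.021],[0,0,0],1],[[0,0,-0.025],[0,0,0],1],[[0,0,-0.025],[0,0,0],1]]'
python3 - <<'E'
from h import *
st();c=vision.camera_model("wrist");im=vision.snapshot("wrist");cv2.imwrite("pics/w6.png",im[:,:,::-1])
E
```

```text
time: 4.42
tool_pos: [486.1, 146.2, 201.9]
tcp_rot: [114.1, 90.0, -170.9]
ft_force: [0.7, 0.7, -0.4]
finger_gap: 60.3
time: 4.83
tool_pos: [485.1, 146.0, 110.0]
tcp_rot: [115.4, 89.9, -169.6]
ft_force: [-0.5, 0.2, -0.3]
finger_gap: 85.3
time: 5.25
tool_pos: [486.0, 146.2, 86.6]
tcp_rot: [115.0, 90.0, -170.0]
ft_force: [0.3, 0.6, -0.1]
finger_gap: 85.6
t 5.25 tcp [486.  146.2  86.6] x [-0.001 -0.    -1.   ] jaw deg 75.06 gap 85.6 F [ 0.3  0.6 -0.1] q [ 11.   -1.9 107.2   0.   74.7 -64.1]
```

View pics/w6.png

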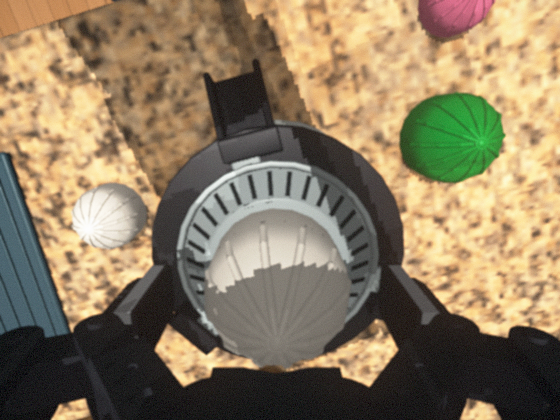

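The fingers now straddle the cone at x≈172 and 382. Closing.

```bash
python3 -m jog '[[[0,0,0],[0,0,0],0.4],[[0,0,0],[0,0,0],0.3],[[0,0,0],[0,0,0],0.2],[[0,0,0],[0,0,0],0.1],[[0,0,0],[0,0,0],-0.2]]' 25
python3 -m jog '[[[0,0,0],[0,0,0],-0.5],[[0,0,0],[0,0,0],-0.5],[[0,0,0],[0,0,0],-0.5]]' 25
python3 - <<'E'
from h import *
st();im=vision.snapshot("wrist");cv2.imwrite("pics/w7.png",im[:,:,::-1])
E
```

```text
time: 5.72
tool_pos: [486.9, 146.4, 88.3]
tcp_rot: [-63.5, 89.9, 11.5]
ft_force: [-1.9, -0.6, 6.4]
finger_gap: 59.1
time: 5.97
tool_pos: [486.9, 146.4, 88.3]
tcp_rot: [-64.9, 89.9, 10.2]
ft_force: [-0.8, -0.3, 5.3]
finger_gap: 59.6
t 5.97 tcp [486.9 146.4  88.3] x [ 0.002  0.    -1.   ] jaw deg 75.06 gap 59.6 F [-0.8 -0.3  5.3] q [ 11.   -2.  107.1  -0.   74.8 -64.1]
```

View pics/w7.png

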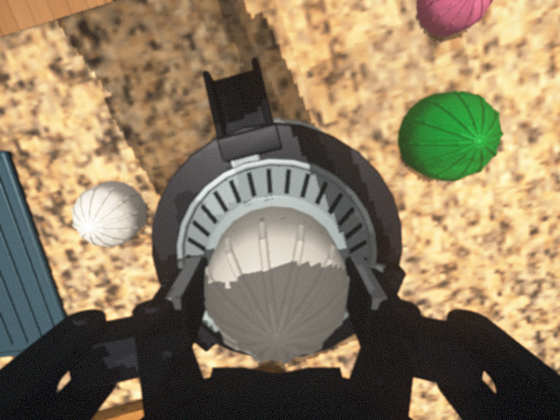

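```bash
python3 -m jog '[[[0,0,0.006],[0,0,0],-0.5],[[0,0,0.015],[0,0,0],-0.5],[[0,0,0.03],[0,0,0],-0.5],[[0,0,0.045],[0,0,0],-0.5],[[0,0,0.06],[0,0,0],-0.5]]' 30
python3 -m jog '[[[0,0,0.02],[0,0,0],-0.5],[[0,0,0.04],[0,0,0],-0.5],[[0,0,0.05],[0,0,0],-0.5],[[0,0,0.055],[0,0,0],-0.5],[[0,0,0.055],[0,0,0],-0.5]]'
python3 - <<'E'
from h import *
st();im=vision.snapshot("wrist");cv2.imwrite("pics/w8.png",im[:,:,::-1])
i=vision.snapshot("side");crop(i,190,180,180,135,4,"s8.png");
i=vision.snapshot("top");cv2.imwrite("pics/t8.png",i[:,:,::-1])
E
```

```text
time: 6.43
tool_pos: [486.1, 146.2, 148.3]
tcp_rot: [126.6, 90.0, -158.3]
ft_force: [0.1, 0.3, -0.7]
finger_gap: 59.0
time: 6.85
tool_pos: [486.9, 146.4, 203.4]
tcp_rot: [-64.3, 89.9, 10.8]
ft_force: [0.7, -0.1, -1.6]
finger_gap: 59.3
t 6.85 tcp [486.9 146.4 203.4] x [ 0.002  0.    -1.   ] jaw deg 75.06 gap 59.3 F [ 0.7 -0.1 -1.6] q [ 11.   -7.   99.6  -0.   87.3 -64.1]
```

View pics/w8.png

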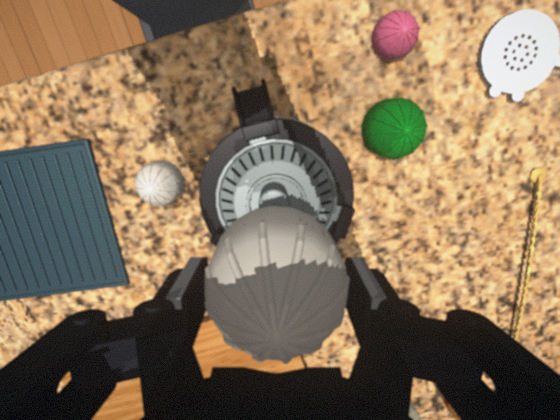

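View pics/s8.png

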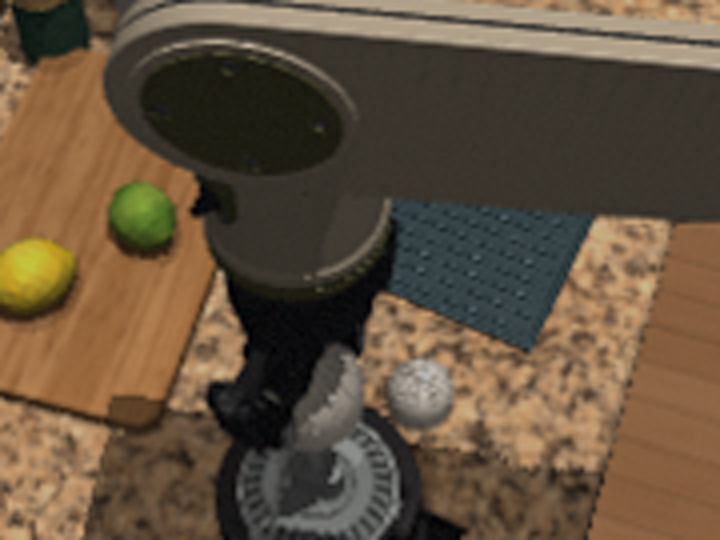

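```bash
python3 -m jog '[[[-0.001,-0.015,0],[0,0,0],-0.5],[[-0.003,-0.045,0],[0,0,0],-0.5],[[-0.006,-0.08,0],[0,0,0],-0.5],[[-0.009,-0.115,0],[0,0,0],-0.5],[[-0.012,-0.15,0],[0,0,0],-0.5]]'
python3 -m jog '[[[-0.003,-0.035,0],[0,0,0],-0.5],[[-0.006,-0.07,0],[0,0,0],-0.5],[[-0.009,-0.105,0],[0,0,0],-0.5],[[-0.012,-0.14,0],[0,0,0],-0.5],[[-0.014,-0.175,0],[0,0,0],-0.5]]'
python3 -m jog '[[[-0.002,-0.03,0],[0,0,0],-0.5],[[-0.004,-0.055,0],[0,0,0],-0.5],[[-0.005,-0.072,0],[0,0,0],-0.5],[[-0.0055,-0.08,0],[0,0,0],-0.5],[[-0.0055,-0.08,0],[0,0,0],-0.5]]'
python3 - <<'E'
from h import *
s,R=st();im=vision.snapshot("wrist");cv2.imwrite("pics/w9.png",im[:,:,::-1])
E
```

```text
time: 7.42
tool_pos: [473.0, -4.9, 200.5]
tcp_rot: [99.9, 89.9, 175.0]
ft_force: [0.6, -0.9, -0.8]
finger_gap: 59.0
time: 7.83
tool_pos: [458.9, -180.1, 200.6]
tcp_rot: [76.7, 89.9, 151.7]
ft_force: [0.1, -0.3, -1.3]
finger_gap: 59.0
time: 8.25
tool_pos: [453.8, -259.7, 200.7]
tcp_rot: [76.6, 89.9, 151.5]
ft_force: [-0.3, -0.2, -1.7]
finger_gap: 59.2
t 8.25 tcp [ 453.8 -259.7  200.7] x [-0.002  0.001 -1.   ] jaw deg 74.94 gap 59.2 F [-0.3 -0.2 -1.7] q [ -35.4   -4.4   97.4   -0.    87.1 -110.3]
```

View pics/w9.png

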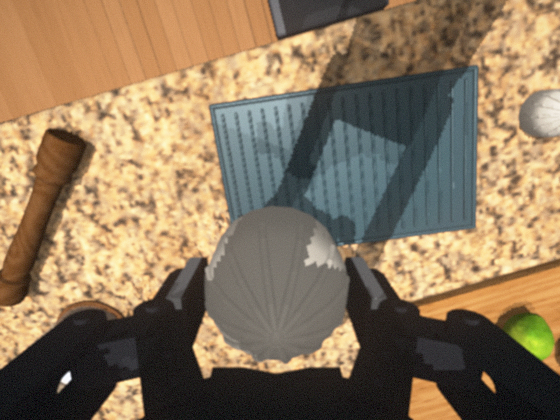

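```bash
python3 - <<'E'
from h import *
s,R=st();c=vision.camera_model("wrist")
w=[onz(c,p,6).round(1) for p in [(211,105),(477,67),(474,228)]];print(w,(w[0]+w[2])/2,proj(c,[[454.5,-259,6],[464,-181,6]]))
E
```

```text
t 8.3 tcp [ 454.1 -258.5  200.9] x [-0.002  0.002 -1.   ] jaw deg 74.99 gap 58.8 F [ 0.   0.1 -0.6] q [ -35.3   -4.4   97.4    0.    87.2 -110.3]
[array([ 362.7, -303.2,    6. ]), array([396.4, -36.4,   6. ]), array([565.7, -57.6,   6. ])] [ 464.2 -180.4    6. ] [[275.94844817 179.52824959]
 [348.3923168  169.45700912]]
```

```bash
python3 -m jog '[[[0,0,-0.02],[0,0,0],-0.5],[[0,0,-0.05],[0,0,0],-0.5],[[0,0,-0.085],[0,0,0],-0.5],[[0,0,-0.12],[0,0,0],-0.5],[[0,0,-0.14],[0,0,0],-0.5]]'
python3 -m jog '[[[0,0,-0.02],[0,0,0],-0.5],[[0,0,-0.035],[0,0,0],-0.5],[[0,0,-0.047],[0,0,0],-0.5],[[0,0,-0.055],[0,0,0],-0.5],[[0,0,-0.055],[0,0,0],-0.5]]'
python3 - <<'E'
from h import *
s,R=st();im=vision.snapshot("wrist");cv2.imwrite("pics/w10.png",im[:,:,::-1])
i=vision.snapshot("side");crop(i,230,120,180,135,4,"s10.png");st()
E
```

```text
time: 8.72
tool_pos: [452.9, -255.5, 57.7]
tcp_rot: [64.4, 89.7, 139.6]
ft_force: [0.4, -0.4, -1.6]
finger_gap: 58.9
time: 9.13
tool_pos: [453.8, -257.1, 5.3]
tcp_rot: [66.3, 89.8, 141.4]
ft_force: [-0.6, -0.2, -1.2]
finger_gap: 59.4
t 9.13 tcp [ 453.8 -257.1    5.3] x [-0.002  0.002 -1.   ] jaw deg 75.11 gap 59.4 F [-0.6 -0.2 -1.2] q [ -35.2    6.5  107.9    0.    65.8 -110.3]
t 9.23 tcp [ 455.1 -258.5    7.6] x [ 0. -0. -1.] jaw deg 75.09 gap 58.9 F [-0.1 -0.1 -1.3] q [ -35.2    6.4  107.8    0.    65.9 -110.3]
```

View pics/s10.png

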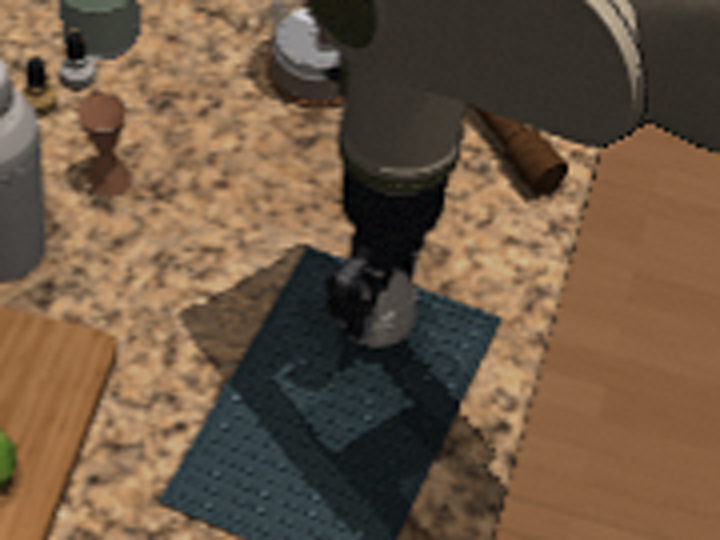

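View pics/w10.png

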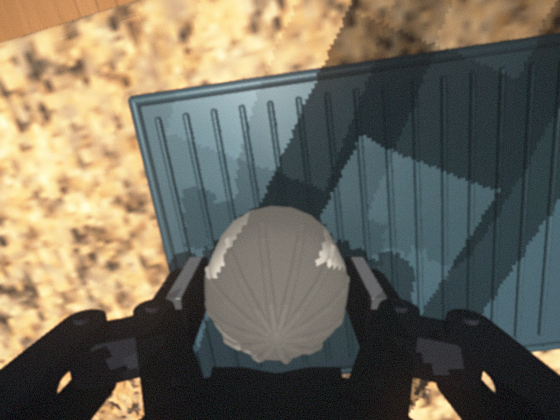

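```bash
python3 -m jog '[[[0,0,-0.005],[0,0,0],-0.5],[[0,0,-0.01],[0,0,0],-0.5],[[0,0,-0.014],[0,0,0],-0.5],[[0,0,-0.017],[0,0,0],-0.5],[[0,0,-0.017],[0,0,0],-0.5]]'
python3 -m jog '[[[0,0,-0.001],[0,0,0],-0.5],[[0,0,-0.002],[0,0,0],-0.5],[[0,0,-0.003],[0,0,0],-0.5],[[0,0,-0.003],[0,0,0],-0.5]]'
```

```text
time: 9.65
tool_pos: [454.1, -258.4, -10.8]
tcp_rot: [68.2, 89.9, 143.2]
ft_force: [0.0, 0.6, -1.4]
finger_gap: 58.7
time: 9.98
tool_pos: [454.7, -258.8, -13.0]
tcp_rot: [58.7, 90.0, 133.7]
ft_force: [1.3, 0.8, -1.5]
finger_gap: 59.1
```

```bash
python3 -m jog '[[[0,0,-0.0005],[0,0,0],-0.5],[[0,0,-0.001],[0,0,0],-0.5],[[0,0,-0.001],[0,0,0],-0.5]]'
python3 -m jog '[[[0,0,-0.0005],[0,0,0],-0.5],[[0,0,-0.001],[0,0,0],-0.5],[[0,0,-0.001],[0,0,0],-0.5]]'
```

```text
time: 10.23
tool_pos: [454.7, -258.8, -13.9]
tcp_rot: [-153.1, 90.0, -78.1]
ft_force: [0.2, -0.4, -1.2]
finger_gap: 59.4
time: 10.48
tool_pos: [454.8, -258.9, -14.6]
tcp_rot: [-109.7, 90.0, -34.7]
ft_force: [-2.0, 0.8, 3.4]
finger_gap: 58.9
```

```bash
python3 -m jog '[[[0,0,-0.0005],[0,0,0],-0.5],[[0,0,-0.001],[0,0,0],-0.5],[[0,0,-0.001],[0,0,0],-0.5]]'
```

```text
time: 10.73
tool_pos: [454.9, -258.9, -14.7]
tcp_rot: [-178.7, 90.0, -103.7]
ft_force: [-7.7, 3.8, 12.8]
finger_gap: 58.9
```

```bash
python3 -m jog '[[[0,0,0.001],[0,0,0],-0.5],[[0,0,0.001],[0,0,0],0.5],[[0,0,0.001],[0,0,0],0.6],[[0,0,0.001],[0,0,0],0.8],[[0,0,0.001],[0,0,0],1]]'
python3 -m jog '[[[0,0,0],[0,0,0],1],[[0,0,0],[0,0,0],1],[[0,0,0.01],[0,0,0],1],[[0,0,0.03],[0,0,0],1],[[0,0,0.06],[0,0,0],1]]'
python3 -m jog '[[[0,0,0.035],[0,0,0],1],[[0,0,0.07],[0,0,0],1],[[0,0,0.105],[0,0,0],1],[[0,0,0.13],[0,0,0],1],[[0,0,0.135],[0,0,0],1]]'
python3 - <<'E'
from h import *
s,R=st();c=vision.camera_model("wrist");im=vision.snapshot("wrist");cv2.imwrite("pics/w11.png",im[:,:,::-1]);st()
E
```

```text
time: 11.15
tool_pos: [454.6, -258.7, -15.1]
tcp_rot: [71.0, 90.0, 146.1]
ft_force: [-0.7, -0.8, -0.4]
finger_gap: 85.5
time: 11.57
tool_pos: [452.5, -257.3, 43.5]
tcp_rot: [69.7, 89.7, 144.7]
ft_force: [0.7, -0.5, 0.5]
finger_gap: 85.3
time: 11.98
tool_pos: [457.2, -260.6, 187.3]
tcp_rot: [-110.4, 89.4, -35.4]
ft_force: [0.8, -0.8, 0.7]
finger_gap: 85.4
t 11.98 tcp [ 457.2 -260.6  187.3] x [ 0.008 -0.006 -1.   ] jaw deg 75.06 gap 85.4 F [ 0.8 -0.8  0.7] q [ -35.3   -4.2   98.6   -0.    85.  -110.3]
t 12.03 tcp [ 456.9 -260.3  185.8] x [ 0.007 -0.005 -1.   ] jaw deg 75.06 gap 85.1 F [0.7 0.  0.7] q [ -35.3   -4.1   98.7   -0.    85.  -110.3]
```

View pics/w11.png

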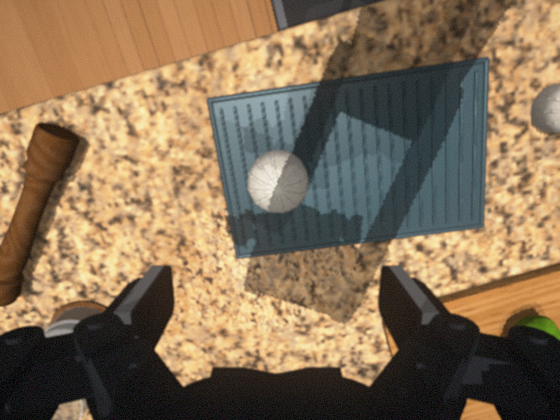

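The cone stands upright on the mat at (277,182). Going back to the press.

```bash
python3 -m jog '[[[0.003,0.035,0.01],[0,0,0],1],[[0.006,0.07,0.02],[0,0,0],1],[[0.009,0.105,0.03],[0,0,0],1],[[0.012,0.14,0.03],[0,0,0],1],[[0.014,0.175,0.03],[0,0,0],1]]'
python3 -m jog '[[[0.003,0.035,0],[0,0,0],1],[[0.006,0.07,0],[0,0,0],1],[[0.009,0.105,0],[0,0,0],1],[[0.011,0.13,0],[0,0,0],1],[[0.013,0.15,0],[0,0,0],1]]'
python3 -m jog '[[[0.002,0.03,0],[0,0,0],1],[[0.004,0.055,0],[0,0,0],1],[[0.0045,0.07,0],[0,0,0],1],[[0.0045,0.08,0],[0,0,0],1],[[0.0045,0.08,0],[0,0,0],1]]'
python3 -m jog '[[[0,0,0],[0,0,0],1],[[0,0,0],[0,0,0],1],[[0,0,0],[0,0,0],1]]'
python3 - <<'E'
from h import *
s,R=st();c=vision.camera_model("wrist");im=vision.snapshot("wrist");cv2.imwrite("pics/w12.png",im[:,:,::-1]);np.save("w12c.npy",c,allow_pickle=True)
print(proj(c,[[486,146,z] for z in(95,109,139,148)]));crop(im,195,100,160,150,5,"w12z.png");st()
E
```

```text
time: 12.45
tool_pos: [468.4, -82.3, 209.9]
tcp_rot: [18.5, 90.0, 93.5]
ft_force: [1.0, 0.3, 0.3]
finger_gap: 85.5
time: 12.87
tool_pos: [480.7, 68.6, 208.9]
tcp_rot: [94.4, 89.9, 169.5]
ft_force: [0.3, -0.1, 0.7]
finger_gap: 85.8
time: 13.28
tool_pos: [485.4, 147.7, 209.1]
tcp_rot: [102.2, 89.9, 177.4]
ft_force: [-0.1, 0.1, -0.7]
finger_gap: 85.4
time: 13.53
tool_pos: [486.2, 145.1, 210.0]
tcp_rot: [163.9, 90.0, -121.1]
ft_force: [-0.1, -0.1, -0.3]
finger_gap: 85.2
t 13.53 tcp [486.2 145.1 210. ] x [-0. -0. -1.] jaw deg 74.98 gap 85.2 F [-0.1 -0.1 -0.3] q [ 10.8  -7.2  99.   -0.   88.2 -64.1]
[[277.4828798  195.74517991]
 [277.54090858 199.75300289]
 [277.68594462 209.7705613 ]
 [277.73609776 213.23477052]]
t 13.58 tcp [486.3 145.2 210.1] x [ 0. -0. -1.] jaw deg 74.98 gap 85.1 F [-0.6 -0.7 -0.9] q [ 10.8  -7.2  99.   -0.   88.2 -64.1]
```

View pics/w12z.png

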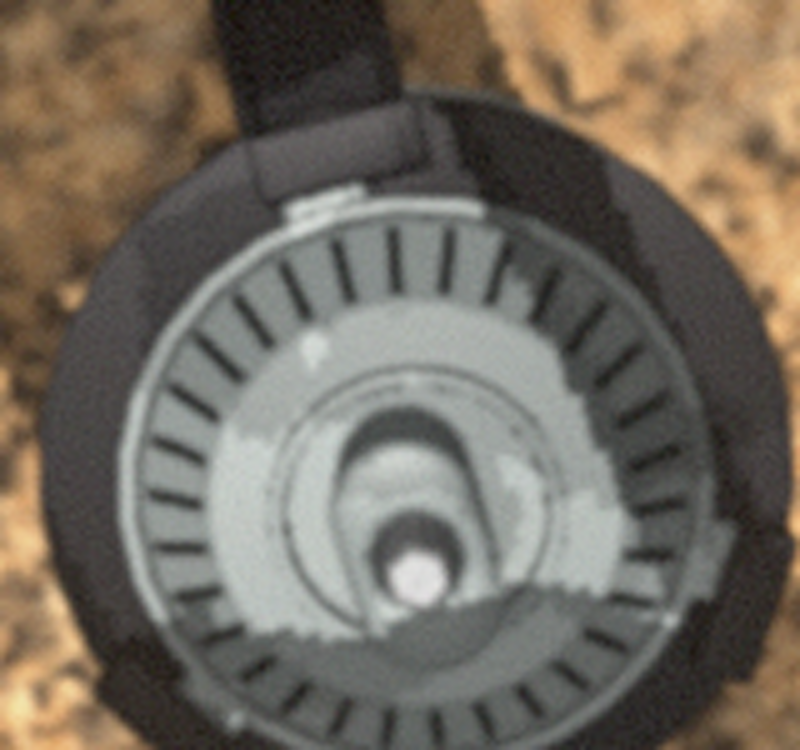

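```bash
python3 - <<'E'
from h import *
c=np.load("w12c.npy",allow_pickle=True).item()
f=lambda x,y,z:onz(c,(195+x/5,100+y/5),z)
for a,b in[((340,480),(370,630)),((470,460),(500,590))]:
    d=f(*b,139)-f(*a,139);print(d.round(1),np.degrees(np.arctan2(d[1],d[0])))
print("w",[f(x,y,139).round(1) for x,y in[(352,540),(488,535),(405,447)]])
print("spindle",f(418,578,148))
ctr=np.array([486,146,0])
for p in[(325,205),(710,560),(205,700)]:
    q=f(*p,101);d=q-ctr;print("lug",q.round(1),np.hypot(*d[:2]),np.degrees(np.arctan2(d[1],d[0])))
for p in[(330,150),(755,610),(150,690)]:
    q=f(*p,105);d=q-ctr;print("catch",q.round(1),np.hypot(*d[:2]),np.degrees(np.arctan2(d[1],d[0])))
im=cv2.imread("pics/w12.png")
z=im[170:240,245:310];z=cv2.resize(cv2.convertScaleAbs(z,alpha=1.3),None,fx=9,fy=8,interpolation=cv2.INTER_CUBIC);cv2.imwrite("pics/w12y.png",z)
E
```

```text
[23.3 -1.8  0. ] -4.523268874818422
[20.3 -0.6  0. ] -1.7112594834060988
w [array([482.4, 137.6, 139. ]), array([486.8, 157.1, 139. ]), array([470.9, 148.8, 139. ])]
spindle [487.8569964  146.14332935 148.        ]
lug [437.2 144.4 101. ] 48.84220794404028 -178.12238910974452
lug [511.4 191.7 101. ] 52.29171055608466 60.89202350190416
lug [513.6 101.2 101. ] 52.63545475305776 -58.36542554309273
catch [428.9 147.7 105. ] 57.107086718341634 178.2677560750833
catch [520.7 196.8 105. ] 61.51613168297505 55.6367496542
catch [508.1  93.5 105. ] 56.986895041295845 -67.21374260591766
```

View pics/w12y.png

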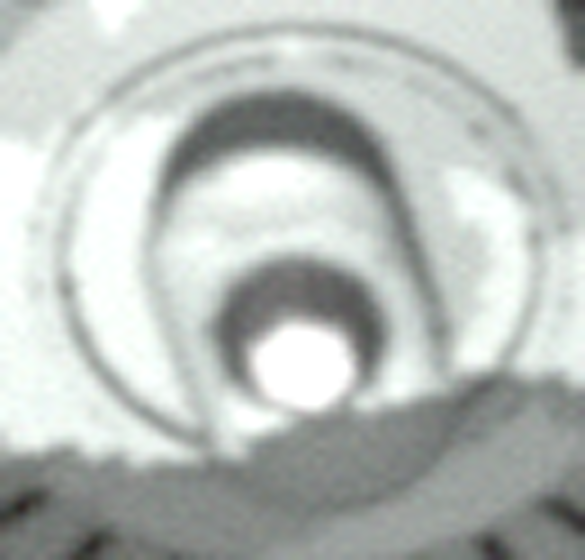

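```bash
python3 - <<'E'
from h import *
c=np.load("w12c.npy",allow_pickle=True).item()
f=lambda x,y,z:onz(c,(245+x/9,170+y/8),z)
for a,b in[((160,260),(205,440)),((388,200),(440,370))]:
    A=f(*a,139);B=f(*b,139);d=B-A;print(A.round(1),B.round(1),d.round(1),np.degrees(np.arctan2(d[1],d[0])))
print("spindle",f(300,365,148),"hole",f(300,340,139))
print("end",f(275,150,139))
E
```

```text
[477.8 136.9 139. ] [495.5 135.8 139. ] [17.7 -1.1  0. ] -3.402714990007239
[477.2 156.2 139. ] [493.9 156.3 139. ] [16.8  0.1  0. ] 0.3753510697560464
spindle [487.82596742 145.95499028 148.        ] hole [488.14677287 145.92356755 139.        ]
end [470.31757575 148.57371118 139.        ]
```

```bash
python3 - <<'E'
from h import *
c=vision.camera_model("top");s=vision.camera_model("side")
print(two(c,(186,170),s,(210,127)),two(c,(223,170),s,(233,70)))
print(two(c,(180,155),s,(194,48)),two(c,(217,155),s,(218,22)))
a=cv2.imread("pics/top0.png")[:,:,::-1];b=cv2.imread("pics/side0.png")[:,:,::-1]
crop(a,130,100,130,95,6,"top0h.png");crop(b,150,0,130,150,5,"side0h.png")
E
```

```text
(array([591.46084586,  83.50499201, 601.66676484]), np.float64(2.7918089894054465)) (array([5.82003803e+02, 4.02448832e-01, 6.54924925e+02]), np.float64(0.5680555400711185))
(array([600.1555907 ,  68.00531045, 732.62606502]), np.float64(4.492019964465785)) (array([596.82308082,   0.86023161, 735.0779913 ]), np.float64(0.016476969533584445))
```

View pics/top0h.png

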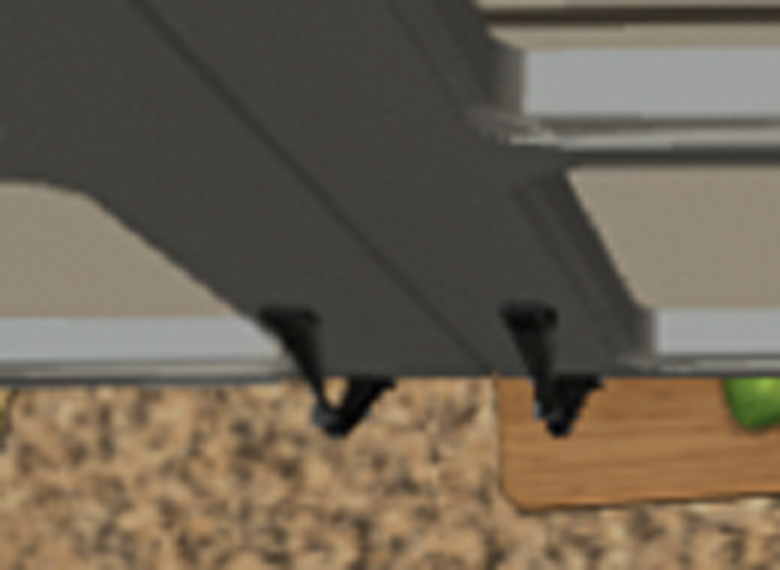

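View pics/side0h.png

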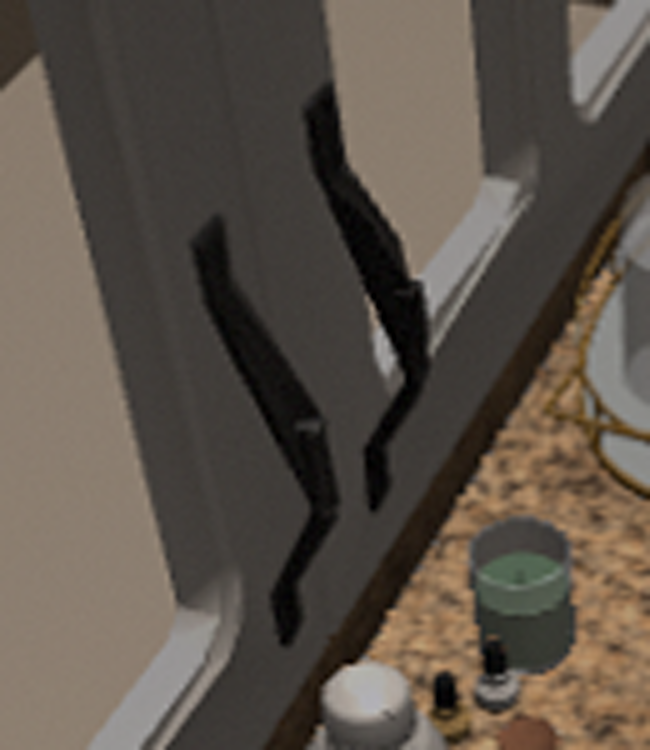

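Long axis of the collar is at yaw ≈ -2°, with flats 20.5 mm apart (22 is right) and the axis at (487,146). I need jaw -92° so that the turn and the placing stay inside the last joint's range, so I'm turning the gripper -167°. The cabinet's edge is above z≈550, clear of the gripper.

```bash
python3 -m jog '[[[0,0,0],[0,0,-0.12],1],[[0,0,0],[0,0,-0.24],1],[[0,0,0],[0,0,-0.36],1],[[0,0,0],[0,0,-0.48],1],[[0,0,0],[0,0,-0.6],1]]'
python3 -m jog '[[[0,0,0],[0,0,-0.12],1],[[0,0,0],[0,0,-0.24],1],[[0,0,0],[0,0,-0.36],1],[[0,0,0],[0,0,-0.48],1],[[0,0,0],[0,0,-0.6],1]]'
python3 -m jog '[[[0,0,0],[0,0,-0.12],1],[[0,0,0],[0,0,-0.24],1],[[0,0,0],[0,0,-0.36],1],[[0,0,0],[0,0,-0.48],1],[[0,0,0],[0,0,-0.6],1]]'
python3 -m jog '[[[0,0,0],[0,0,-0.12],1],[[0,0,0],[0,0,-0.24],1],[[0,0,0],[0,0,-0.36],1],[[0,0,0],[0,0,-0.48],1],[[0,0,0],[0,0,-0.6],1]]'
python3 -m jog '[[[0.001,0.0005,0],[0,0,-0.12],1],[[0.001,0.0005,0],[0,0,-0.24],1],[[0.001,0.0005,0],[0,0,-0.36],1],[[0.001,0.0005,0],[0,0,-0.48],1],[[0.001,0.0005,0],[0,0,-0.515],1]]'
python3 - <<'E'
from h import *
st()
E
```

```text
time: 14.0
tool_pos: [486.3, 145.4, 210.2]
tcp_rot: [-62.0, 90.0, -21.7]
ft_force: [0.2, 0.2, 0.7]
finger_gap: 85.1
time: 14.42
tool_pos: [486.3, 145.4, 210.2]
tcp_rot: [-32.9, 90.0, -27.0]
ft_force: [-0.2, 0.4, 0.5]
finger_gap: 85.8
time: 14.83
tool_pos: [486.3, 145.4, 210.2]
tcp_rot: [0.7, 90.0, -27.8]
ft_force: [-1.1, -0.1, 0.5]
finger_gap: 85.5
time: 15.25
tool_pos: [486.3, 145.4, 210.2]
tcp_rot: [32.1, 90.0, -30.7]
ft_force: [0.6, -0.1, 0.6]
finger_gap: 85.3
time: 15.67
tool_pos: [487.3, 145.9, 210.2]
tcp_rot: [75.4, 90.0, -17.1]
ft_force: [0.7, -0.1, -0.4]
finger_gap: 85.1
t 15.67 tcp [487.3 145.9 210.2] x [ 0. -0. -1.] jaw deg -92.45 gap 85.1 F [ 0.7 -0.1 -0.4] q [ 10.9  -7.   98.9  -0.   88.2 103.3]
```

```bash
python3 -m jog '[[[0,0,-0.02],[0,0,0],1],[[0,0,-0.05],[0,0,0],1],[[0,0,-0.075],[0,0,0],1],[[0,0,-0.09],[0,0,0],0.6],[[0,0,-0.09],[0,0,0],0.2]]' 40
python3 - <<'E'
from h import *
st();c=vision.camera_model("wrist");im=vision.snapshot("wrist");cv2.imwrite("pics/w13.png",im[:,:,::-1])
print(proj(c,[[487,146,z] for z in(95,109,139,148)]));st()
E
```

```text
time: 16.08
tool_pos: [484.4, 145.4, 115.9]
tcp_rot: [-75.9, 89.6, -168.0]
ft_force: [-0.8, -0.7, -0.5]
finger_gap: 63.3
t 16.08 tcp [484.4 145.4 115.9] x [-0.007 -0.001 -1.   ] jaw deg -92.03 gap 63.3 F [-0.8 -0.7 -0.5] q [ 10.9  -3.5 105.5  -0.   78.4 102.9]
[[273.90181778 226.90343747]
 [273.81761823 235.16142263]
 [273.59042633 257.4470181 ]
 [273.50573697 265.75561149]]
t 16.13 tcp [485.6 145.7 118.3] x [-0.004 -0.001 -1.   ] jaw deg -92.02 gap 56.7 F [ 0.6 -0.3  1.5] q [ 10.9  -3.6 105.4  -0.   78.5 102.9]
```

View pics/w13.png

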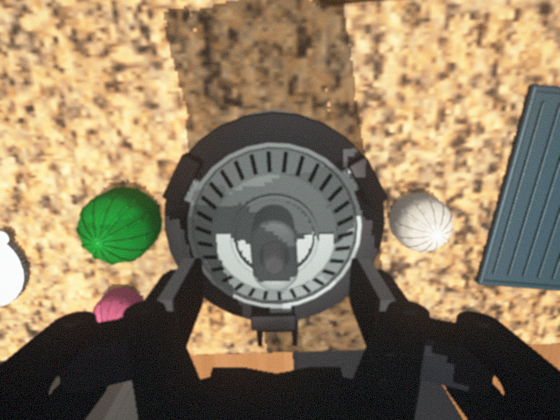

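The collar (≈(273,235)) sits square between the fingers. Descend the rest and close.

```bash
python3 -m jog '[[[0,0,-0.01],[0,0,0],0.2],[[0,0,-0.02],[0,0,0],0.2],[[0,0,-0.027],[0,0,0],0.2],[[0,0,-0.031],[0,0,0],0.2],[[0,0,-0.031],[0,0,0],0.2]]' 40
python3 -m jog '[[[0,0,0],[0,0,0],0],[[0,0,0],[0,0,0],-0.2],[[0,0,0],[0,0,0],-0.4],[[0,0,0],[0,0,0],-0.6],[[0,0,0],[0,0,0],-0.8]]' 40
python3 -m jog '[[[0,0,0],[0,0,0],-1],[[0,0,0],[0,0,0],-1],[[0,0,0],[0,0,0],-1]]' 40
python3 - <<'E'
from h import *
st();c=vision.camera_model("wrist");im=vision.snapshot("wrist");cv2.imwrite("pics/w14.png",im[:,:,::-1])
E
```

```text
time: 16.55
tool_pos: [486.5, 146.6, 88.0]
tcp_rot: [-77.6, 89.9, -169.6]
ft_force: [-0.3, -0.3, -0.2]
finger_gap: 50.9
time: 16.97
tool_pos: [487.8, 146.9, 89.9]
tcp_rot: [103.7, 89.9, 11.7]
ft_force: [-0.7, -0.3, 4.1]
finger_gap: 21.2
time: 17.22
tool_pos: [487.8, 146.9, 89.9]
tcp_rot: [106.1, 89.9, 14.2]
ft_force: [-1.0, -0.4, 5.1]
finger_gap: 21.1
t 17.22 tcp [487.8 146.9  89.9] x [ 0.001  0.    -1.   ] jaw deg -91.96 gap 21.1 F [-1.  -0.4  5.1] q [ 11.   -1.9 106.9   0.   75.  102.9]
```

View pics/w14.png

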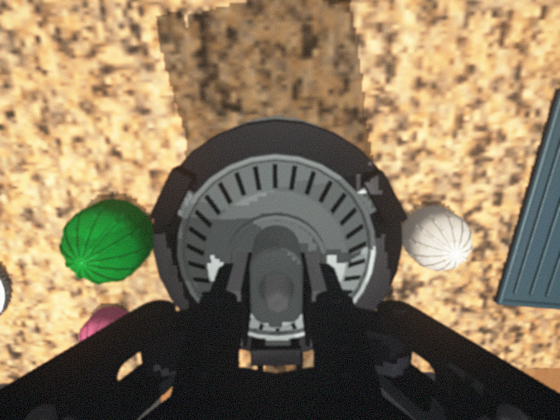

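Gripped at 21 mm. Now I'll turn it anticlockwise by about 60°.

```bash
python3 -m jog '[[[0,0,0.001],[0,0,0.05],-1],[[0,0,0.001],[0,0,0.12],-1],[[0,0,0.001],[0,0,0.21],-1],[[0,0,0.001],[0,0,0.31],-1],[[0,0,0.001],[0,0,0.41],-1]]' 40
python3 - <<'E'
from h import *
s,_=st();print(s["wrist_torque"])
E
python3 -m jog '[[[0,0,0],[0,0,0.1],-1],[[0,0,0],[0,0,0.2],-1],[[0,0,0],[0,0,0.3],-1],[[0,0,0],[0,0,0.4],-1],[[0,0,0],[0,0,0.5],-1]]'
python3 -m jog '[[[0,0,0],[0,0,0.08],-1],[[0,0,0],[0,0,0.137],-1],[[0,0,0],[0,0,0.137],-1],[[0,0,0],[0,0,0.137],-1]]'
python3 - <<'E'
from h import *
s,_=st();print(s["wrist_torque"]);im=vision.snapshot("wrist");cv2.imwrite("pics/w15.png",im[:,:,::-1])
E
```

```text
time: 17.68
tool_pos: [487.1, 146.7, 89.9]
tcp_rot: [-102.1, 90.0, -170.3]
ft_force: [0.7, 0.2, 1.5]
finger_gap: 21.2
t 17.68 tcp [487.1 146.7  89.9] x [-0. -0. -1.] jaw deg -68.19 gap 21.2 F [0.7 0.2 1.5] q [ 11.   -2.  106.9   0.   75.1  79.2]
[ 0.00227513 -0.01977598 -0.02299505]
time: 18.1
tool_pos: [487.1, 146.7, 89.9]
tcp_rot: [-142.9, 90.0, 177.6]
ft_force: [-0.8, 0.6, 0.3]
finger_gap: 21.4
time: 18.43
tool_pos: [487.0, 146.7, 89.9]
tcp_rot: [-135.2, 90.0, -167.3]
ft_force: [0.3, -0.0, 1.0]
finger_gap: 21.0
t 18.43 tcp [487.  146.7  89.9] x [-0. -0. -1.] jaw deg -32.08 gap 21.0 F [ 0.3 -0.   1. ] q [ 11.   -2.  106.9  -0.   75.1  43.1]
[0.06982968 0.00979941 0.04152561]
```

View pics/w15.png

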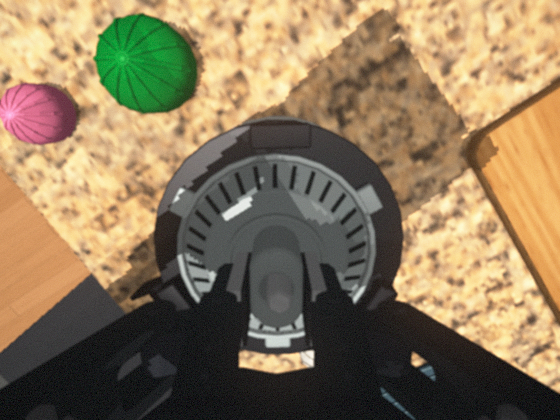

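The sieve turned with the jaws: its lugs at (183,200), (372,200) and (277,342) now lie midway between the catches. Lifting.

```bash
python3 -m jog '[[[0,0,0.002],[0,0,0],-1],[[0,0,0.004],[0,0,0],-1],[[0,0,0.007],[0,0,0],-1],[[0,0,0.01],[0,0,0],-1],[[0,0,0.014],[0,0,0],-1]]'
python3 -m jog '[[[0,0,0.01],[0,0,0],-1],[[0,0,0.022],[0,0,0],-1],[[0,0,0.035],[0,0,0],-1],[[0,0,0.05],[0,0,0],-1],[[0,0,0.07],[0,0,0],-1]]'
python3 -m jog '[[[0,0,0.03],[0,0,0],-1],[[0,0,0.055],[0,0,0],-1],[[0,0,0.07],[0,0,0],-1],[[0,0,0.075],[0,0,0],-1],[[0,0,0.075],[0,0,0],-1]]'
python3 - <<'E'
from h import *
s,_=st();im=vision.snapshot("wrist");cv2.imwrite("pics/w16.png",im[:,:,::-1]);i=vision.snapshot("side");crop(i,190,180,180,135,4,"s16.png")
E
```

```text
time: 18.9
tool_pos: [487.0, 146.7, 104.2]
tcp_rot: [-138.6, 90.0, -170.6]
ft_force: [0.7, -0.1, -0.8]
finger_gap: 20.7
time: 19.32
tool_pos: [486.8, 146.7, 175.2]
tcp_rot: [-136.2, 90.0, -168.2]
ft_force: [-0.1, 0.3, -1.1]
finger_gap: 21.1
time: 19.73
tool_pos: [488.4, 147.0, 252.0]
tcp_rot: [43.3, 89.7, 11.3]
ft_force: [0.9, -0.9, -1.9]
finger_gap: 21.0
t 19.73 tcp [488.4 147.  252. ] x [ 0.004  0.001 -1.   ] jaw deg -31.97 gap 21.0 F [ 0.9 -0.9 -1.9] q [11.  -7.8 95.2  0.  92.3 43. ]
```

View pics/w16.png

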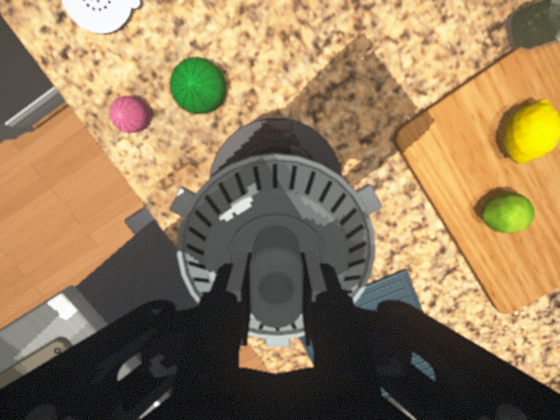

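View pics/s16.png

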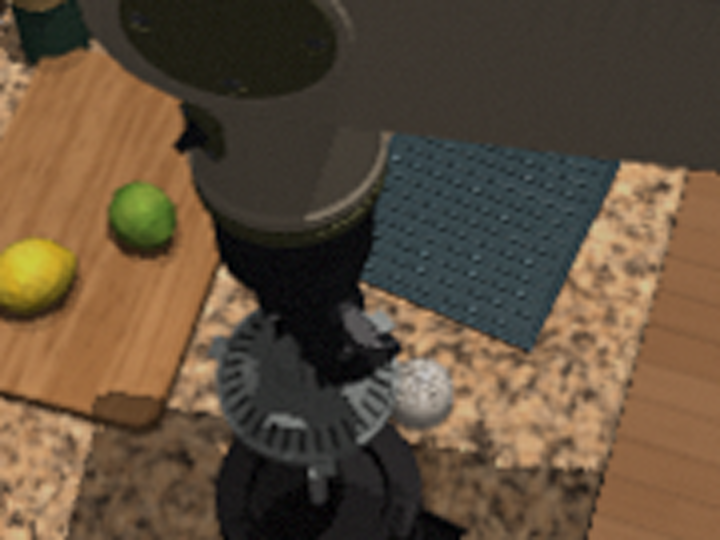

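```bash
python3 -m jog '[[[-0.001,-0.015,0],[0,0,0],-1],[[-0.003,-0.045,0],[0,0,0],-1],[[-0.005,-0.08,0],[0,0,0],-1],[[-0.007,-0.115,0],[0,0,0],-1],[[-0.009,-0.15,0],[0,0,0],-1]]'
python3 -m jog '[[[-0.002,-0.035,0],[0,0,0],-1],[[-0.004,-0.07,0],[0,0,0],-1],[[-0.006,-0.1,0],[0,0,0],-1],[[-0.007,-0.116,0],[0,0,0],-1],[[-0.007,-0.116,0],[0,0,0],-1]]'
python3 -m jog '[[[0,0,-0.02],[0,0,0],-1],[[0,0,-0.05],[0,0,0],-1],[[0,0,-0.085],[0,0,0],-1],[[0,0,-0.12],[0,0,0],-1],[[0,0,-0.14],[0,0,0],-1]]'
python3 -m jog '[[[0,0,-0.02],[0,0,0],-1],[[0,0,-0.04],[0,0,0],-1],[[0,0,-0.055],[0,0,0],-1],[[0,0,-0.065],[0,0,0],-1],[[0,0,-0.065],[0,0,0],-1]]'
python3 - <<'E'
from h import *
s,_=st();c=vision.camera_model("wrist");im=vision.snapshot("wrist");cv2.imwrite("pics/w17.png",im[:,:,::-1]);i=vision.snapshot("side");crop(i,230,130,180,135,4,"s17.png");st()
E
```

```text
time: 20.25
tool_pos: [476.8, -4.4, 247.1]
tcp_rot: [-154.0, 89.8, 174.1]
ft_force: [-0.1, 0.3, -1.8]
finger_gap: 21.2
time: 20.67
tool_pos: [469.7, -122.2, 247.0]
tcp_rot: [-147.5, 89.8, -179.7]
ft_force: [-0.8, 0.5, -1.2]
finger_gap: 21.1
time: 21.08
tool_pos: [467.9, -117.3, 103.4]
tcp_rot: [-170.5, 89.6, 157.6]
ft_force: [-0.5, -0.8, -2.0]
finger_gap: 21.3
time: 21.5
tool_pos: [468.4, -117.7, 40.5]
tcp_rot: [-170.0, 89.6, 158.1]
ft_force: [-0.5, 0.2, -2.6]
finger_gap: 21.1
t 21.5 tcp [ 468.4 -117.7   40.5] x [-0.006  0.002 -1.   ] jaw deg -31.94 gap 21.1 F [-0.5  0.2 -2.6] q [-20.2  -2.2 112.7   0.   69.9  11.7]
t 21.6 tcp [ 470.8 -118.8   43.8] x [-0.001  0.001 -1.   ] jaw deg -31.95 gap 21.0 F [ 0.4 -0.5 -0.7] q [-20.2  -2.4 112.5   0.   70.   11.7]
```

View pics/w17.png

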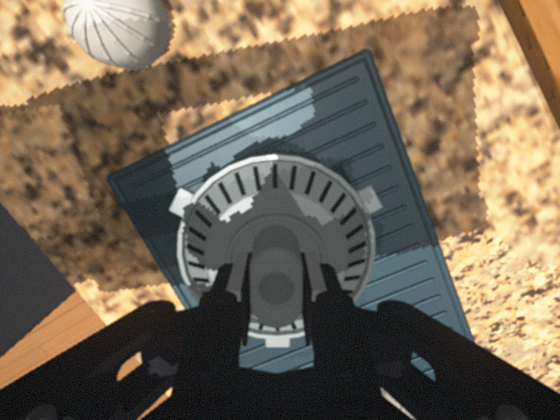

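View pics/s17.png

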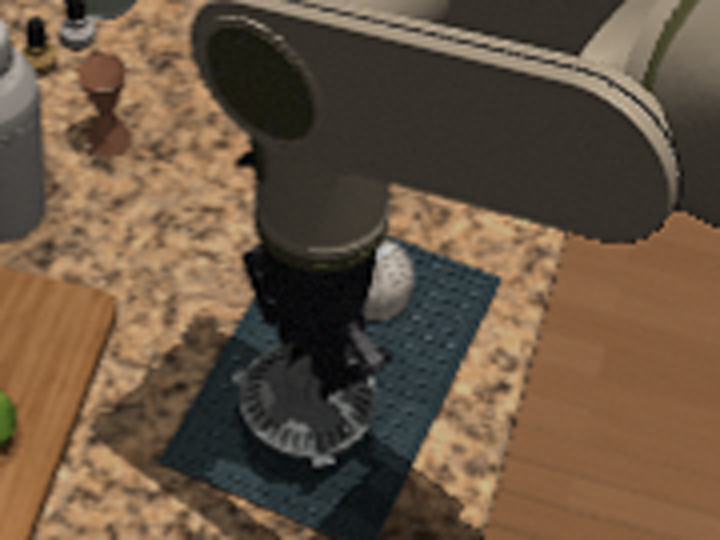

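```bash
python3 -m jog '[[[0,0,-0.01],[0,0,0],-1],[[0,0,-0.019],[0,0,0],-1],[[0,0,-0.026],[0,0,0],-1],[[0,0,-0.03],[0,0,0],-1],[[0,0,-0.03],[0,0,0],-1]]'
python3 -m jog '[[[0,0,-0.001],[0,0,0],-1],[[0,0,-0.002],[0,0,0],-1],[[0,0,-0.003],[0,0,0],-1],[[0,0,-0.003],[0,0,0],-1]]'
```

```text
time: 22.02
tool_pos: [470.2, -118.9, 12.7]
tcp_rot: [-169.2, 89.9, 158.8]
ft_force: [-1.1, -0.0, -2.1]
finger_gap: 21.2
time: 22.35
tool_pos: [471.3, -119.4, 11.2]
tcp_rot: [12.2, 90.0, -19.8]
ft_force: [0.1, 0.1, -1.9]
finger_gap: 21.2
```

```bash
python3 -m jog '[[[0,0,-0.0005],[0,0,0],-1],[[0,0,-0.001],[0,0,0],-1],[[0,0,-0.001],[0,0,0],-1]]'
python3 -m jog '[[[0,0,-0.0005],[0,0,0],-1],[[0,0,-0.001],[0,0,0],-1],[[0,0,-0.001],[0,0,0],-1]]'
```

```text
time: 22.6
tool_pos: [471.2, -119.3, 10.1]
tcp_rot: [22.0, 90.0, -10.0]
ft_force: [0.1, -0.2, -1.0]
finger_gap: 21.2
time: 22.85
tool_pos: [471.1, -119.3, 9.0]
tcp_rot: [-164.0, 90.0, 164.0]
ft_force: [-0.2, 0.1, -2.4]
finger_gap: 21.2
```

```bash
python3 -m jog '[[[0,0,-0.0005],[0,0,0],-1],[[0,0,-0.001],[0,0,0],-1],[[0,0,-0.001],[0,0,0],-1]]'
```

```text
time: 23.1
tool_pos: [471.3, -119.3, 8.9]
tcp_rot: [-147.4, 90.0, -179.4]
ft_force: [-4.6, 2.5, 8.4]
finger_gap: 21.1
```

Contact at TCP z≈9, where it was predicted. Relax by 1 mm, release and retreat.

```bash
python3 -m jog '[[[0,0,0.001],[0,0,0],-1],[[0,0,0.001],[0,0,0],-0.3],[[0,0,0.001],[0,0,0],0],[[0,0,0.001],[0,0,0],0.2],[[0,0,0.001],[0,0,0],0.3]]'
python3 -m jog '[[[0,0,0],[0,0,0],0.3],[[0,0,0],[0,0,0],0.3],[[0,0,0.01],[0,0,0],0.3],[[0,0,0.03],[0,0,0],0.3],[[0,0,0.06],[0,0,0],0.3]]'
python3 -m jog '[[[0,0,0.035],[0,0,0],0.3],[[0,0,0.07],[0,0,0],0.3],[[0,0,0.105],[0,0,0],0.3],[[0,0,0.13],[0,0,0],0.3],[[0,0,0.14],[0,0,0],0.3]]'
python3 - <<'E'
from h import *
s,_=st();c=vision.camera_model("wrist");im=vision.snapshot("wrist");cv2.imwrite("pics/w18.png",im[:,:,::-1]);i=vision.snapshot("side");cv2.imwrite("pics/s18.png",i[:,:,::-1]);i=vision.snapshot("top");cv2.imwrite("pics/t18.png",i[:,:,::-1]);st()
E
```

```text
time: 23.52
tool_pos: [471.2, -119.3, 9.1]
tcp_rot: [2.0, 90.0, -30.0]
ft_force: [0.0, 0.0, -0.5]
finger_gap: 55.3
time: 23.93
tool_pos: [468.8, -118.4, 67.6]
tcp_rot: [-168.4, 89.7, 159.6]
ft_force: [0.5, -0.3, -0.1]
finger_gap: 55.5
time: 24.35
tool_pos: [473.3, -120.0, 215.0]
tcp_rot: [12.1, 89.6, -19.9]
ft_force: [0.1, 0.3, 0.6]
finger_gap: 55.7
t 24.35 tcp [ 473.3 -120.   215. ] x [ 0.007 -0.003 -1.   ] jaw deg -31.97 gap 55.7 F [0.1 0.3 0.6] q [-20.2 -10.9 101.8   0.   88.6  11.7]
t 24.5 tcp [ 471.5 -119.4  209.5] x [ 0.001 -0.001 -1.   ] jaw deg -31.97 gap 55.5 F [-0.1 -0.1  0.7] q [-20.3 -10.7 102.2  -0.   88.4  11.7]
```

View pics/w18.png

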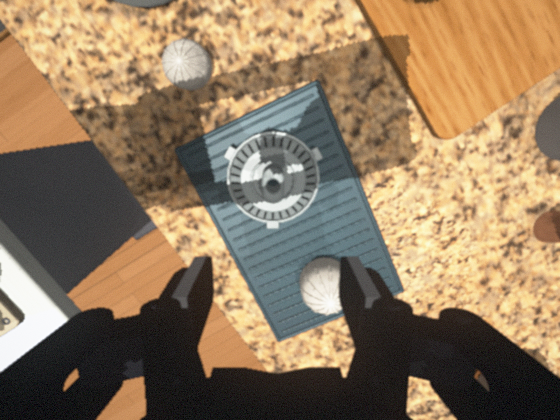

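View pics/s18.png

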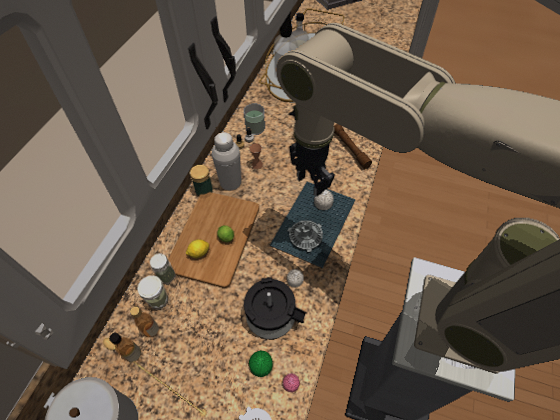

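View pics/t18.png

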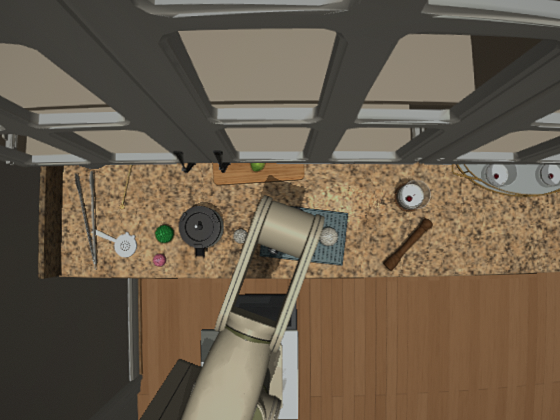

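Both parts are on the mat: the sieve at wrist (273,178) and the cone point-up at (325,285). The glass (412,197), muddler (408,244) and decoys are where they were in the top view. One numeric check, then I'll hand in.

```bash
python3 - <<'E'
from h import *
c=vision.camera_model("wrist");t=vision.camera_model("top")
print("sieve",onz(c,(273,177),35),"cone top",onz(t,(329,236),45))
a=cv2.imread("pics/top0.png").astype(int);b=cv2.imread("pics/t18.png").astype(int)
for n,(x,y,w,h) in dict(glass=(390,175,45,40),muddler=(375,212,62,65)).items(): print(n,np.abs(a-b)[y:y+h,x:x+w].mean())
a=cv2.imread("pics/side0.png").astype(int);b=cv2.imread("pics/s18.png").astype(int)
print("jigger",np.abs(a-b)[140:170,247:265].mean())
s,_=st();print(s["qd"]); order.hand_in()
E
```

```text
sieve [ 471.27211009 -114.04242484   35.        ] cone top [ 455.82886735 -260.0588492    45.        ]
glass 1.0885185185185184
muddler 1.0502067824648469
jigger 12.164814814814815
t 24.5 tcp [ 471.5 -119.4  209.5] x [ 0.001 -0.001 -1.   ] jaw deg -31.97 gap 55.5 F [-0.1 -0.1  0.7] q [-20.3 -10.7 102.2  -0.   88.4  11.7]
[-0.04098304  1.60554969  2.86840345 -0.01798318 -0.5947116   0.03424689]
the job is handed in; nothing more can be done
```

The job is handed in at 24.5 s of the 54 s allowed. The cone stands point-up on the mat at about (455, -260) mm. The sieve was turned about 60° anticlockwise, lifted straight out and set right way up beside it at about (471, -117) mm. Both went down slowly, with contact forces of about 15 N (cone) and 10 N (sieve).

**Checks that disagreed or failed:**
- **Fingertip position:** the cameras showed the fingertips about 40 mm farther back than the stated tool frame. My first closing therefore met only the cone's tip. I opened, measured the offset in two views and regrasped on the band (59 mm gap), with no visible harm.
- **Jigger:** its image difference (12, against about 1 for the glass and muddler) is not a clean pass. In the final side view it sits where it was, and nothing of the arm was seen near it. The arm's shadow or nearby edges are the likely cause, but I did not confirm that.
- **Arm motion at hand-in:** the joints were still settling at up to about 3 degrees/s, with the gripper open and about 180 mm above the sieve.

The last pictures show the glass, the muddler and the other cones unmoved. I got no verdict from the hand-in.

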